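Lock away the aerosol cans before welding

ROBOT

A 6-joint arm with a two-finger parallel gripper is mounted at the origin on the work surface. World frame = base frame: x ahead of the robot, y to its left, z up, the work surface at z = 0. Lengths are in m, angles in rad, forces in N, time in s.
With the tool pointing down it reaches from about 0.375 to 0.975 m from the base axis. Payload 3.8 kg.
Tool frame: the origin (TCP) lies midway between the tips of the shut fingers; the grasp point (between the pads) lies 19 mm behind it; z points along the fingers, y is the direction in which the jaws open and shut (so a half turn about z gives the same grasp; the last joint's range is limited). The gripper opens to 85 mm and grips with 20 to 120 N. Pads are 22 mm wide; open, the fingers measure 114 mm over their backs; the gripper's body (76 mm by 85 mm) begins 54 mm behind the grasp point. The pads swing forward as they close: fully open they stand 13 mm farther back than shut.
Start: joints at [1.172, 0.264, 1.604, -0, 1.274, -0.037], TCP at [0.239, 0.631, 0.231] pointing down, gripper open.
Joint ranges: [-2.63, 2.63], [-0.94, 2.18], [0.31, 2.57], [-1.31, 4.45], [0, 2.66], [-2.55, 2.55]. Speed limits (rad/s): [2.57, 2.57, 3.14, 3.14, 3.14, 3.14].

INTERFACE

Orientations are given as a rotation vector (axis times angle).
In Python, from workcell import bot gives the robot as it stands.
- The arm moves only by the tool drive_tool, never from a script. Its argument "steps" is a list of rows, each a list of 2 entries, a list of its own where there are three numbers: the shift along the tool's x, y, z in mm, then the turn about the tool's z in degrees. In form: [[[dx, dy, dz], twist], ...]. A call has 1 to 8 rows; each row shifts and turns the commanded pose from where the row before left it, along the tool's axes as they then stand; what a row does not reach is not made up. A row lasts 1/12 s, in which the tool goes at most 41.7 mm and 7.16 degrees, less where a joint would pass 70% of its speed; a pose out of reach is approached as far as the arm can. A call is refused whole if a number of a shift passes 41.7 or a number of a turn 7.16, either way. A call with a gripper value outside its range is refused whole. "jaw" is the opening, from 0 (shut) to 1 (fully open), set as the call begins (left out, the last holds). The fingers move at their own pace and stop on an object; "force" is the grip in N (left out, the last holds). Time passes only in rows, so rows that do not move let the fingers close. It gives the time, the measured TCP pose, the force and the opening at its end, in the units of the state.
- bot.read_state(): the state, without advancing time (a new reading comes with each control period).
- bot.read_camera(name): name is "scene" or "top"; returns the picture (480x640x3 uint8, red, green, blue); there is no depth.
- bot.camera_info(name): a dict with "fx", "fy", "cx", "cy" (pixels), "position" and "attitude" of the camera in the world. Camera axes: x right, y down, z forward; pixel columns grow to the right and rows downward; lengths in m; the calibration is good to about 2 mm. A picture is of the moment at which its call begins. camera_info takes no time and is no camera call.
- bot.finish_job(): hands the job in, once; it reports no verdict.
The state is a dict: "time": time; "q": joint angles; "joint_vel": joint speeds; "joint_torque": joint torques, N m; "tool_pos": TCP position; "tcp_rot": TCP orientation; "wrist_force": force on the tool from outside, world axes, zero at the start; "torque": the same for the moment, N m; "width": opening from 0.0 (shut) to 1.0 (fully open).
Only numpy, scipy, OpenCV 4.12 (cv2) and the standard library are available. Lean on these libraries where they do the work, as an engineer would, in place of code of your own. Each camera call takes 0.05 s, during which the arm holds its last target.

TASK

Clear the welding table for hot work: push every aerosol can standing on it through the sprung flap in the top of the yellow locker, so that each drops inside and the flap swings shut. Only when all are in, swing the hasp down over its staple until it lies against the locker's front, then take the retaining pin from its stand, drop it through the staple's loop in front of the hasp so that it hangs by its collar, and let go. Leave the other things on the table where they are.

Things in the scene. Friction and masses are not known exactly. Their poses are not given: they have to be found in the camera images.
- locker: yellow steel locker standing on the floor by the table's left edge, fixed, 260 (x) by 320 (y) mm. Origin at table-top height, mid-plan; x points from its front face into it (away from the robot), y left, z up. Flat top 120 mm above the table top, front face at x = -130 mm. Its lid is shut and stays shut. Hollow, about 270 mm deep inside
- mouth (a point): centre of the square hole (84 x 84 mm) in the locker's top, at the level of the top; the sprung flap fills it
- flap (a joint): 80 x 80 mm sprung steel flap with red stripes closing the mouth, hinged on its far (+x) edge; 0 = shut (level), grows as its near edge is pushed down into the locker, 1.5 = fully open. Springs shut by itself; 0.2 N at its free edge starts it, 0.7 N holds it open, so a can let go well inside drops in by its weight
- hasp (a joint): steel hasp plate hinged along y near the top of the locker's front. 0 = hanging against the front, slot over the staple (closed), 1.57 = sticking out level to the robot, 3.14 = straight up, 3.7 = leaning back (stop). Friction holds it anywhere; 3 N at its end moves it. 70 mm wide, 5 thick, reaches 102 mm from the hinge; slot 42 mm wide from 48 to 86 mm, solid from 2 to 48 mm
- hasp_hinge (a point): middle of the hasp's hinge line: 6.5 mm in front of the front face, 112 mm above the table top
- hasp_end (a point): middle of the hasp plate's free end, 102 mm from the hinge
- staple_loop (a point): centre of the staple's opening, level with its top: a level U of 8 mm steel bar sticking 60 mm out from the front face, 60 mm below the hasp hinge. Opening 20 mm wide (y); with the hasp closed 43 mm long (x) from plate to end bar. The point is 33 mm in front of the front face, 56 mm above the table top; no table below it
- stand: wooden block 64 x 64 x 80 mm high with an 18 mm square upright through hole, fixed on the table; origin at the middle of its underside
- pin: steel retaining pin standing in the stand: shaft 10 mm diameter, 75 mm long with a tapered tip, then a collar 30 mm diameter and 6 mm thick, then a red round grip 18 mm diameter and 40 mm tall; 121 mm overall, 120 g. Origin at the tip, z axis points up the pin to the grip
- pin_collar (a point): on the pin's axis at the underside of the collar, 75 mm above the tip; hung in the stand it is 80 mm above the table top
- can0: red aerosol can with a black or white cap (may be absent), standing upright: 115 mm tall, body 60 mm diameter up to 70 mm, sloping shoulder to 82 mm, then a cap 36 mm diameter from 82 to 115 mm; about 250 g, weight low down. Origin at the middle of its underside, z up the can
- can1: blue aerosol can with a black or white cap (may be absent), standing upright: 115 mm tall, body 60 mm diameter up to 70 mm, sloping shoulder to 82 mm, then a cap 36 mm diameter from 82 to 115 mm; about 250 g, weight low down. Origin at the middle of its underside, z up the can
- can2: white aerosol can with a black or white cap (may be absent), standing upright: 115 mm tall, body 60 mm diameter up to 70 mm, sloping shoulder to 82 mm, then a cap 36 mm diameter from 82 to 115 mm; about 250 g, weight low down. Origin at the middle of its underside, z up the can
- can3: green aerosol can with a black or white cap (may be absent), standing upright: 115 mm tall, body 60 mm diameter up to 70 mm, sloping shoulder to 82 mm, then a cap 36 mm diameter from 82 to 115 mm; about 250 g, weight low down. Origin at the middle of its underside, z up the can
- can4: orange aerosol can with a black or white cap (may be absent), standing upright: 115 mm tall, body 60 mm diameter up to 70 mm, sloping shoulder to 82 mm, then a cap 36 mm diameter from 82 to 115 mm; about 250 g, weight low down. Origin at the middle of its underside, z up the can
- wire_brush: wire brush with a wooden handle, about 240 mm long, origin on its underside; a bystander, leave it alone
- square: red magnetic welding square, 110 x 110 x 22 mm; a bystander, leave it alone
- tape: yellow tape measure, 70 x 40 x 60 mm; a bystander, leave it alone
- marker: white marker pen with black cap, about 130 mm; a bystander, leave it alone
- offcut: length of steel angle, 160 mm long, 30 mm legs; a bystander, leave it alone

How it is judged:
On the way, in this order (a step that is already met when the one before it is completed fails the run):
1. all cans present are inside the locker and the flap has swung shut (x of can0 in the frame of locker between -0.13 and 0.13 m and y of can0 in the frame of locker between -0.16 and 0.16 m and z of each of can0, can1, can2, can3, can4 in the frame of locker below 0 m and x of can1 in the frame of locker between -0.13 and 0.13 m and y of can1 in the frame of locker between -0.16 and 0.16 m and x of can2 in the frame of locker between -0.13 and 0.13 m and y of can2 in the frame of locker between -0.16 and 0.16 m and x of can3 in the frame of locker between -0.13 and 0.13 m and y of can3 in the frame of locker between -0.16 and 0.16 m and x of can4 in the frame of locker between -0.13 and 0.13 m and y of can4 in the frame of locker between -0.16 and 0.16 m and value of joint flap below 0.12 rad), for 0.2 s.
2. the hasp is swung down over the staple (value of joint hasp below 0.15 rad), for 0.2 s.
3. the pin hangs by its collar in the staple's loop, hasp still closed (horizontal distance between pin_collar and staple_loop below 0.024 m and y of pin_collar in the frame of staple_loop between -0.012 and 0.012 m and z of pin_collar in the frame of staple_loop between -0.01 and 0.012 m and angle between pin's own z axis and vertical below 0.3 rad and value of joint hasp below 0.15 rad), for 0.2 s.
At the end, for the whole second after the job is handed in: Cans present: inside the locker, underside's middle at least 120 mm below its top. Flap shut within 0.12 rad, hasp closed within 0.15 rad. Pin hangs through the staple at rest: collar within 24 mm of the loop centre (12 mm sideways), within 12 mm of the bars, tilt under 0.3 rad (all of step 1 and all of step 3 and linear speed of pin below 0.03 m/s); the robot touches nothing.
It fails at once if a bystander (brush, square, tape, marker, offcut) is moved more than 8 cm (distance of any of wire_brush, square, tape, marker, offcut from where it was at the start of the episode above 0.08 m).
It fails at once if the pin goes through the loop while the hasp is still open ((horizontal distance between pin_collar and staple_loop below 0.024 m and y of pin_collar in the frame of staple_loop between -0.012 and 0.012 m and z of pin_collar in the frame of staple_loop between -0.01 and 0.012 m and angle between pin's own z axis and vertical below 0.3 rad) and value of joint hasp above 0.4 rad).
Of can0, can1, can2, can3, can4 only 3 to 5 are there at a start; the rules pass over those that are not, and their reading is None.
At some moment in a run one of can0, can1, can2, can3, can4 may be knocked a few centimetres aside while the robot is not near it.
It also fails if it takes over 210 s, if anything falls off the work surface, if the arm or the gripper's body presses on something with over 40 N, if the wrist force passes 120 N, or if a joint passes its speed limit or range.

## Working session

There is one attempt and no reset: what is moved stays moved. The work goes in short steps, Python scripts to look and compute and a tool call to move; the robot and the scene stay as the last step left them, time stands still between calls to the robot, and variables do not carry over. Pictures are saved under pics/ and viewed, and the job is handed in when it is done.

Besides the shell and the picture viewer there is one more tool, called after "Call:" as name(argument=value, ...), one argument or row to a line, values as JSON. drive_tool: Moves the arm, as the interface text tells. Its arguments: {"type":"object","properties":{"steps":{"type":"array","items":{"type":"array"}},"jaw":{"type":"number"},"force":{"type":"number"}},"required":["steps"]}

```bash
ls; mkdir -p pics
python3 - <<'E'
from workcell import bot
import cv2
for n in("scene","top"):
    im=bot.read_camera(n); cv2.imwrite(f"pics/{n}0.png",im[:,:,::-1]); print(n,bot.camera_info(n))
print(bot.read_state())
E
```

```text
pics
scene {'fx': 583.4583849457564, 'fy': 583.4583849457564, 'cx': 311.7917256022727, 'cy': 242.91522263913728, 'position': array([0.82906522, 0.57476618, 1.17970491]), 'attitude': array([-0.65091369, -2.81102904,  0.82461848])}
top {'fx': 603.1133320637002, 'fy': 603.1133320637002, 'cx': 303.96149710374533, 'cy': 230.79998782664055, 'position': array([ 0.38715487, -0.0559415 ,  1.35880782]), 'attitude': array([-2.19532414,  2.13894658, -0.07209219])}
{'time': 0.1, 'q': array([ 1.17209813e+00,  2.64689784e-01,  1.60526839e+00, -1.60832372e-05,
        1.27373580e+00, -3.68807127e-02]), 'joint_vel': array([-1.57763485e-03, -3.38143126e-03, -4.09318059e-03,  5.86845610e-04,
        4.34257854e-05, -1.18111281e-03]), 'joint_torque': array([-4.42935630e-05, -5.16710401e+01, -3.68587732e+01, -1.28646907e-04,
        6.33231612e-03, -9.78740417e-06]), 'tool_pos': array([0.23866027, 0.630665  , 0.23006177]), 'tcp_rot': array([-0.56515994, -3.08989157,  0.00322754]), 'wrist_force': array([0.48496538, 0.19607037, 0.40528181]), 'torque': array([ 0.02489732, -0.01092322,  0.02065049]), 'width': 1.0007976069717606}
```

View pics/scene0.png

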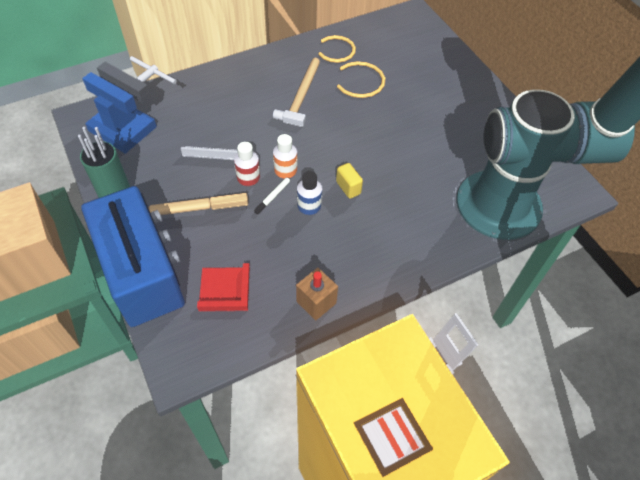

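View pics/top0.png

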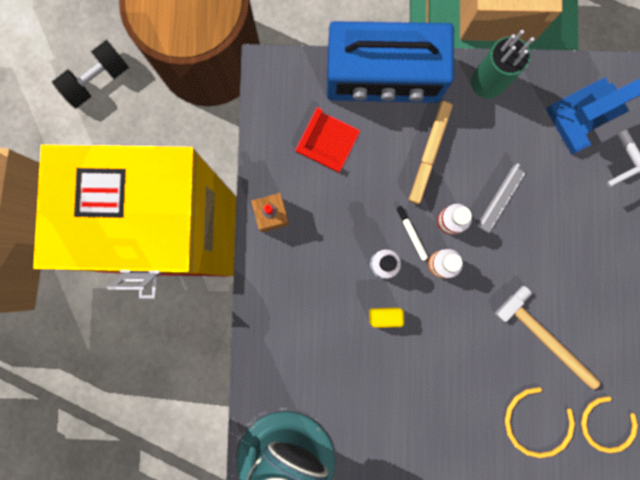

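```bash
cat > h.py <<'E'
import numpy as np, cv2
from scipy.spatial.transform import Rotation as R
from workcell import bot
def cam(n):
    c=bot.camera_info(n); return c,R.from_rotvec(c['attitude']).as_matrix()
def proj(n,P):
    c,M=cam(n); p=M.T@(np.array(P,float)-c['position']); return np.array([c['fx']*p[0]/p[2]+c['cx'],c['fy']*p[1]/p[2]+c['cy']]).round(1)
def ray(n,uv):
    c,M=cam(n); return c['position'],M@np.array([(uv[0]-c['cx'])/c['fx'],(uv[1]-c['cy'])/c['fy'],1.])
def at(n,uv,z):
    o,d=ray(n,uv); return (o+d*(z-o[2])/d[2]).round(4)
def tri(a,b):
    o1,d1=ray("scene",a);o2,d2=ray("top",b)
    d1=d1/np.linalg.norm(d1);d2=d2/np.linalg.norm(d2)
    s=np.linalg.lstsq(np.c_[d1,-d2],o2-o1,rcond=None)[0]
    p,q=o1+s[0]*d1,o2+s[1]*d2
    return ((p+q)/2).round(4),round(float(np.linalg.norm(p-q)),4)
def snap(tag,n="top",box=None,k=1):
    im=bot.read_camera(n)[:,:,::-1].copy()
    if box: x0,y0,x1,y1=box; im=im[y0:y1,x0:x1]
    if k!=1: im=cv2.resize(im,None,fx=k,fy=k,interpolation=cv2.INTER_CUBIC)
    cv2.imwrite(f"pics/{tag}.png",im)
def tool():
    s=bot.read_state(); return s['tool_pos'],R.from_rotvec(s['tcp_rot']).as_matrix(),s
def togo(target,ztwist=None):
    p,M,s=tool(); return (M.T@(np.array(target)-p)*1000).round(1)
E
python3 - <<'E'
from h import *
import h
for n in("scene","top"):
    print(n,proj(n,[.239,.631,.23]),proj(n,[0,0,0]),proj(n,[.3,0,0]),proj(n,[0,.3,0]))
p,M,s=tool();print(M.round(3))
im=cv2.imread("pics/scene0.png"); cv2.imwrite("pics/s0a.png",cv2.resize(im[230:480,280:540],None,fx=2.4,fy=2.4,interpolation=2))
im=cv2.imread("pics/top0.png"); cv2.imwrite("pics/t0a.png",cv2.resize(im[120:320,20:260],None,fx=3,fy=3,interpolation=2))
cv2.imwrite("pics/t0b.png",cv2.resize(im[90:340,240:540],None,fx=2.4,fy=2.4,interpolation=2))
E
```

```text
scene [656.2 460.3] [499.2 204.3] [397.1 247.9] [577.8 299.6]
top [-54.3 353.1] [285.6 460.1] [289.5 321.9] [149.4 455.6]
[[-0.935  0.354 -0.001]
 [ 0.354  0.935 -0.002]
 [ 0.    -0.002 -1.   ]]
```

View pics/s0a.png

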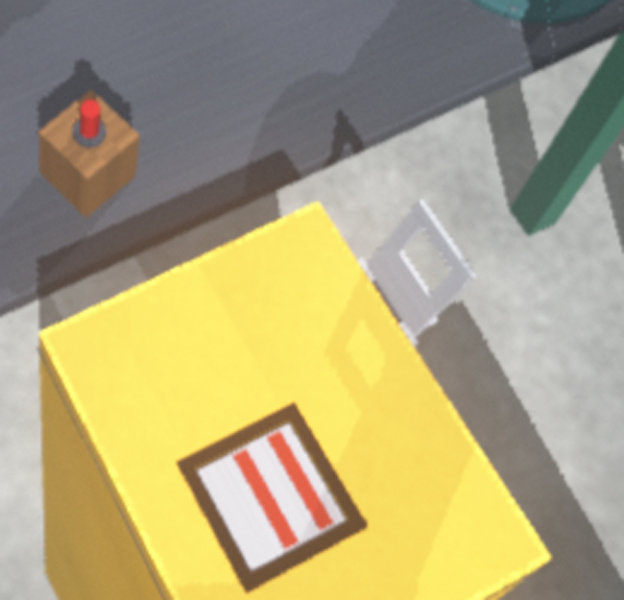

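View pics/t0a.png

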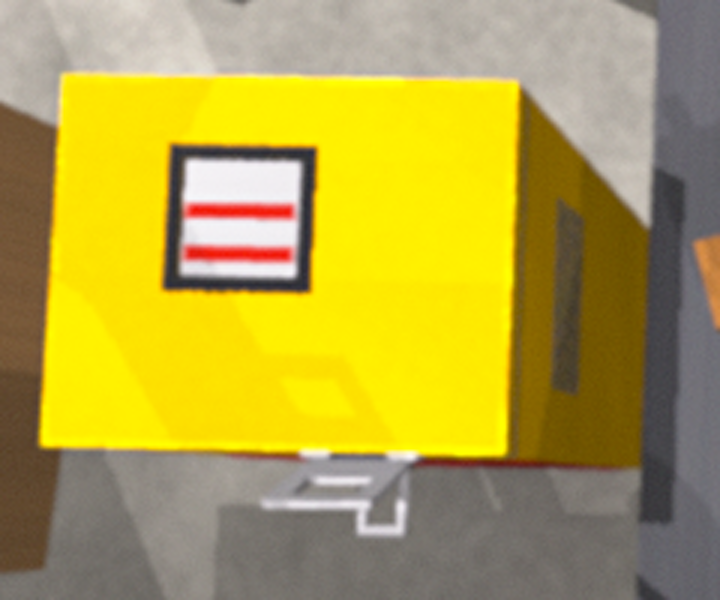

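View pics/t0b.png

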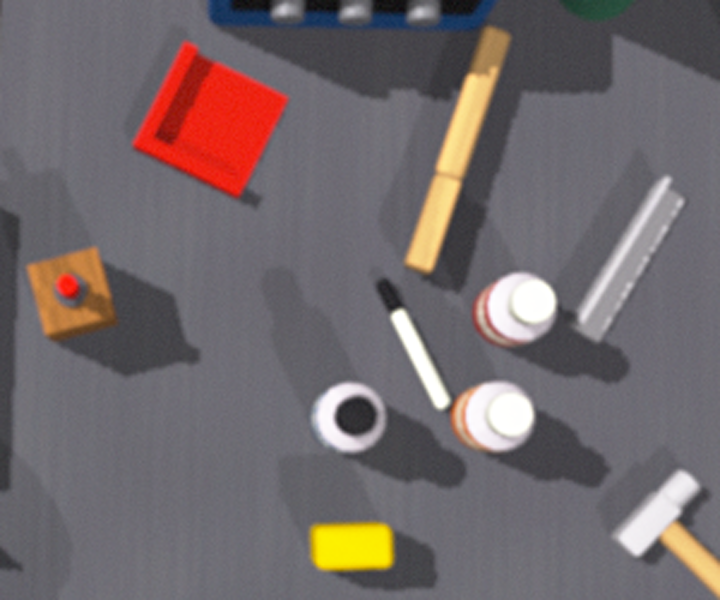

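```bash
python3 - <<'E'
from h import *
o=np.array([20,120.])
L=[at("top",np.array(c)/3+o,.12) for c in[(62,73),(519,79),(507,458),(40,446)]]
print("locker",*L,sum(L)/4)
F=[at("top",np.array(c)/3+o,.12) for c in[(170,145),(317,148),(308,292),(163,289)]]
print("mouth",*F,sum(F)/4)
F=[at("scene",np.array(c)/2.4+[280,230],.12) for c in[(180,463),(294,405),(366,524),(247,590)]]
print("mouth scene",*F,sum(F)/4)
for n,c in dict(red=(533,302),or_=(510,415),wh=(356,417)).items(): print(n,at("top",np.array(c)/2.4+[240,90],.115))
print("pin",at("top",np.array((68,286))/2.4+[240,90],.126))
E
python3 - <<'E'
import cv2
im=cv2.imread("pics/scene0.png"); cv2.imwrite("pics/s0b.png",cv2.resize(im[120:320,170:380],None,fx=3,fy=3,interpolation=2))
cv2.imwrite("pics/s0c.png",cv2.resize(im[300:400,400:500],None,fx=6,fy=6,interpolation=2))
E
```

```text
locker [0.6634 0.53   0.12  ] [0.6663 0.2079 0.12  ] [0.4022 0.2048 0.12  ] [0.4019 0.5283 0.12  ] [0.53345 0.36775 0.12   ]
mouth [0.614  0.4506 0.12  ] [0.6143 0.3472 0.12  ] [0.5132 0.3481 0.12  ] [0.5128 0.4494 0.12  ] [0.563575 0.398825 0.12    ]
mouth scene [0.6148 0.3475 0.12  ] [0.5146 0.3472 0.12  ] [0.5131 0.447  0.12  ] [0.6149 0.4482 0.12  ] [0.56435  0.397475 0.12    ]
red [ 0.5343 -0.3548  0.115 ]
or_ [ 0.4366 -0.3357  0.115 ]
wh [ 0.4314 -0.2044  0.115 ]
pin [0.537  0.0451 0.126 ]
```

View pics/s0b.png

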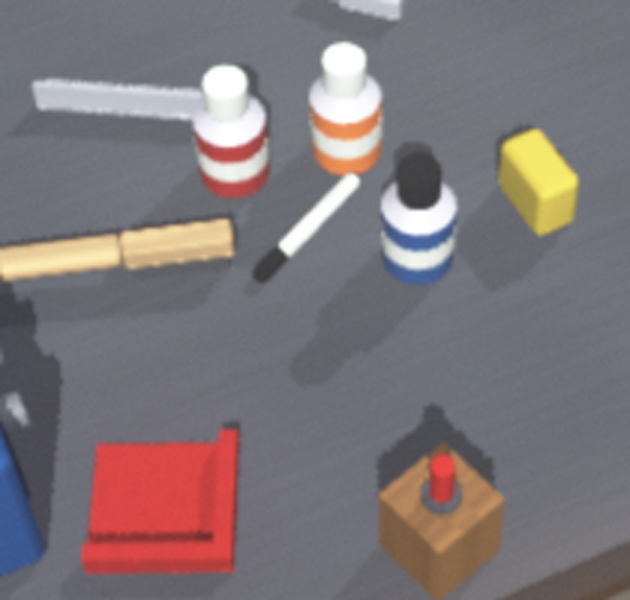

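View pics/s0c.png

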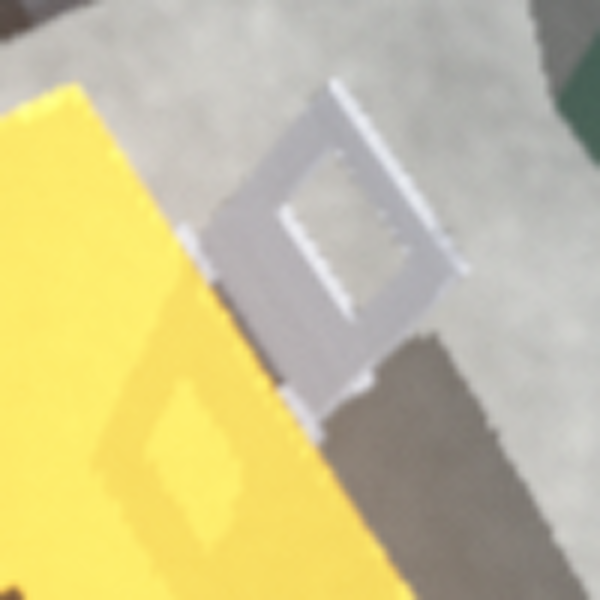

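Run:
```python
from h import *
for n,a,b in [("red",(224,82),(533,302)),("or",(345,58),(510,415)),("blue",(420,167),(356,417)),("pin",(443,463),(68,286))]:
    print(n,tri(np.array(a)/3+[170,120],np.array(b)/2.4+[240,90]))
o=np.array([20,120.])
print("hend y+",tri(np.array((465,270))/6+[400,300],np.array((265,502))/3+o))
print("staple outer corners",[at("top",np.array(c)/3+o,.056) for c in((358,533),(405,533),(358,503),(405,470))])
print("hinge ends scene z=.115",[at("scene",np.array(c)/6+[400,300],.115) for c in((183,228),(316,440))])
print("hinge ends top z=.115",[at("top",np.array(c)/3+o,.115) for c in((303,455),(417,457))])
print("tbl edge",at("top",(234,240),0))
im=cv2.imread("pics/top0.png"); cv2.imwrite("pics/t0c.png",cv2.resize(im[260:310,95:185],None,fx=8,fy=8,interpolation=2))
```

```text
red (array([ 0.5352, -0.3558,  0.1127]), 0.0017)
or (array([ 0.4369, -0.336 ,  0.1145]), 0.0008)
blue (array([ 0.4323, -0.2049,  0.1161]), 0.0022)
pin (array([0.5378, 0.0449, 0.1243]), 0.0016)
hend y+ (array([0.3688, 0.3407, 0.2063]), 0.0006)
staple outer corners [array([0.3463, 0.3236, 0.056 ]), array([0.3472, 0.2896, 0.056 ]), array([0.3678, 0.3246, 0.056 ]), array([0.3924, 0.2918, 0.056 ])]
hinge ends scene z=.115 [array([0.4004, 0.2659, 0.115 ]), array([0.4016, 0.3459, 0.115 ])]
hinge ends top z=.115 [array([0.4006, 0.3472, 0.115 ]), array([0.4013, 0.2681, 0.115 ])]
tbl edge [0.4801 0.131  0.    ]
```

View pics/t0c.png

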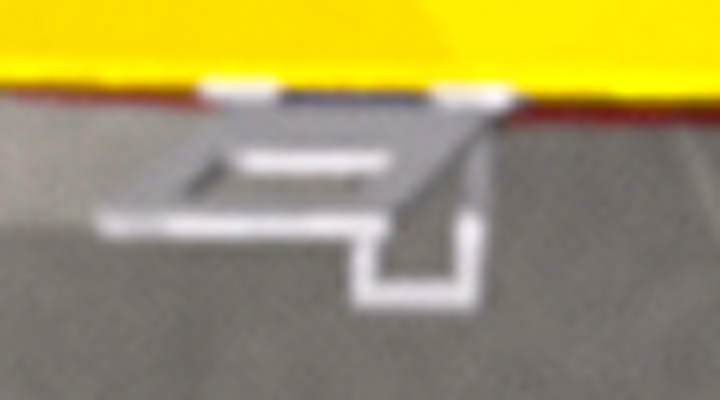

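Call:
drive_tool(
  steps=[
    [[0, 0, -20], -6.9],
    [[0, 0, -20], -6.9],
    [[0, 0, -20], -6.9],
    [[-20, -32, 0], 0],
    [[-20, -32, 0], 0],
    [[-20, -32, 0], 0],
    [[-20, -32, 0], 0],
    [[-20, -32, 0], 0],
  ],
  jaw=1,
)

```text
time: 0.77
tool_pos: [0.3391, 0.4695, 0.2907]
tcp_rot: [0.0, -3.141, 0.001]
wrist_force: [0.4, 0.6, 0.5]
width: 1.002
```

Call:
drive_tool(
  steps=[
    [[-20, -34, 0], 0],
    [[-20, -34, 0], 0],
    [[-20, -34, 0], 0],
    [[-20, -34, 0], 0],
    [[-14, -38, 0], 0],
    [[0, -40, 0], 0],
    [[0, -40, 0], 0],
    [[0, -40, 0], 0],
  ],
)

```text
time: 1.43
tool_pos: [0.4322, 0.1752, 0.2907]
tcp_rot: [-0.001, -3.141, 0.001]
wrist_force: [0.9, 0.7, -0.3]
width: 1.0
```

Call:
drive_tool(
  steps=[
    [[0, -40, 0], 0],
    [[0, -40, 0], 0],
    [[0, -40, 0], 0],
    [[0, -40, 0], 0],
    [[0, -40, 0], 0],
    [[0, -40, 0], 0],
    [[0, -40, 0], 0],
    [[0, -40, 0], 0],
  ],
)

```text
time: 2.1
tool_pos: [0.4317, -0.1446, 0.291]
tcp_rot: [-0.001, -3.142, -0.0]
wrist_force: [1.0, 0.2, 0.0]
width: 0.997
```

Run:
```python
from h import *
p,M,s=tool(); print(p.round(4),s['q'].round(2)); print(togo([.4318,-.2047,.14]))
snap("t1","top",(240,90,540,340),2.4)
```

```text
[ 0.4317 -0.1446  0.291 ] [-0.38 -0.2   1.97  0.    1.37 -1.95]
[-1.00e-01 -6.01e+01  1.51e+02]
```

View pics/t1.png

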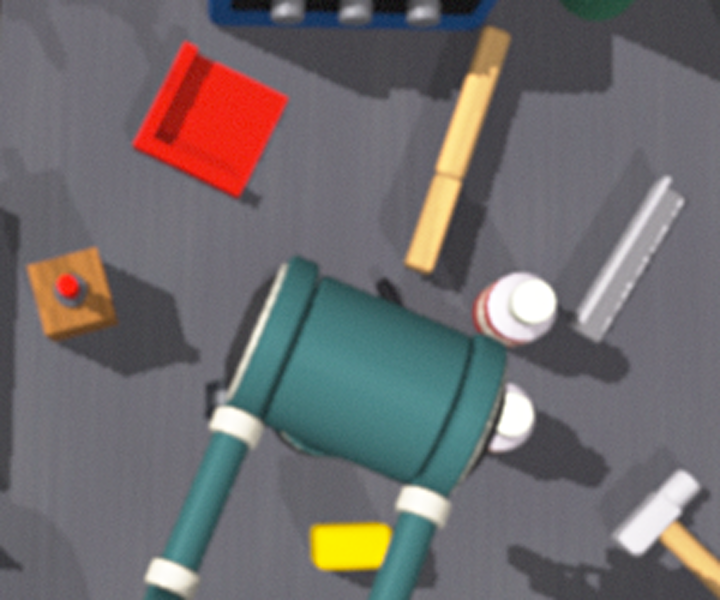

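Call:
drive_tool(
  steps=[
    [[0, -30, 0], 0],
    [[0, -30, 0], 0],
    [[0, 0, 38], 0],
    [[0, 0, 38], 0],
    [[0, 0, 38], 0],
    [[0, 0, 30], 0],
    [[0, 0, 10], 0],
    [[0, 0, 0], 0],
  ],
)

```text
time: 2.82
tool_pos: [0.4297, -0.2011, 0.1337]
tcp_rot: [-0.001, -3.135, -0.006]
wrist_force: [-0.1, 0.4, 0.1]
width: 1.002
```

Run:
```python
from h import *
p,M,s=tool(); print(p.round(4),s['q'].round(2)); print(togo([.4318,-.2047,.085]))
snap("s1","scene",(170,100,420,300),3)
```

```text
[ 0.4297 -0.2011  0.1337] [-0.49 -0.03  2.12  0.    1.06 -2.06]
[-2.4 -3.7 48.7]
```

View pics/s1.png

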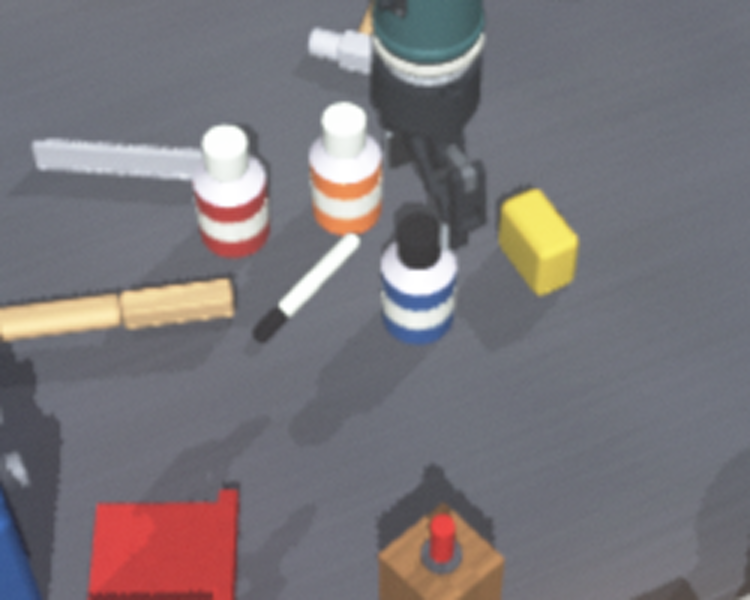

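Run:
```python
from h import *
for P in([.4297,-.2011,.1337],[.4297,-.2441,.1467],[.4297,-.1581,.1467],[.4318,-.2047,.115],[.38,-.2011,.147],[.48,-.2011,.147]): print(P,(proj("scene",P)-[170,100])*3)
p,M,s=tool();print(M.round(3))
```

```text
[0.4297, -0.2011, 0.1337] [426.9 215.1]
[0.4297, -0.2441, 0.1467] [402.6 165.6]
[0.4297, -0.1581, 0.1467] [452.4 243.6]
[0.4318, -0.2047, 0.115] [422.1 228. ]
[0.38, -0.2011, 0.147] [484.8 182.4]
[0.48, -0.2011, 0.147] [367.8 225.9]
[[-1.     0.    -0.003]
 [ 0.     1.     0.001]
 [ 0.003  0.001 -1.   ]]
```

Call:
drive_tool(
  steps=[
    [[-2.4, -3.7, 24], 0],
    [[0, 0, 20], 0],
    [[0, 0, 5], 0],
    [[0, 0, 0], 0],
  ],
)

```text
time: 3.2
tool_pos: [0.4352, -0.2065, 0.089]
tcp_rot: [-0.0, -3.142, -0.0]
wrist_force: [-0.7, -0.7, 0.4]
width: 1.0
```

Call:
drive_tool(
  steps=[
    [[0, 0, 0], 0],
    [[0, 0, 0], 0],
    [[0, 0, 0], 0],
    [[0, 0, 0], 0],
    [[0, 0, 0], 0],
    [[0, 0, 0], 0],
  ],
  jaw=0,
  force=40,
)

```text
time: 3.7
tool_pos: [0.4359, -0.2067, 0.0897]
tcp_rot: [0.001, 3.14, -0.001]
wrist_force: [0.1, 2.6, 5.2]
width: 0.409
```

Call:
drive_tool(
  steps=[
    [[0, 0, -15], 0],
    [[0, 0, -35], 0],
    [[0, 0, -40], 0],
    [[0, 0, -40], 0],
    [[0, 0, -40], 0],
    [[-5, 20, -15], 0],
    [[-10, 35, 0], 0],
    [[-10, 38, 0], 0],
  ],
)

```text
time: 4.37
tool_pos: [0.4608, -0.1139, 0.2754]
tcp_rot: [0.006, 3.138, -0.003]
wrist_force: [0.7, -0.2, -3.5]
width: 0.407
```

Call:
drive_tool(
  steps=[
    [[-8, 39, 0], 0],
    [[-8, 39, 0], 0],
    [[-8, 39, 0], 0],
    [[-8, 39, 0], 0],
    [[-8, 39, 0], 0],
    [[-8, 39, 0], 0],
    [[-8, 39, 0], 0],
    [[-8, 39, 0], 0],
  ],
)

```text
time: 5.03
tool_pos: [0.5235, 0.2003, 0.2725]
tcp_rot: [-0.0, -3.14, 0.001]
wrist_force: [0.8, -1.1, -2.7]
width: 0.412
```

Run:
```python
from h import *
p,M,s=tool(); print(p.round(4),s['width'],s['wrist_force']); print(togo([.562,.398,.28]))
```

```text
[0.5235 0.2003 0.2725] 0.4115706797898217 [ 0.8191802  -1.10982553 -2.68148123]
[-38.5 197.7  -7.7]
```

Call:
drive_tool(
  steps=[
    [[-7, 39, 0], 0],
    [[-7, 39, 0], 0],
    [[-7, 39, 0], 0],
    [[-7, 39, 0], 0],
    [[-7, 31, 0], 0],
    [[-2, 11, 0], 0],
    [[0, 0, 0], 0],
    [[0, 0, 0], 0],
  ],
)

```text
time: 5.7
tool_pos: [0.5606, 0.3961, 0.2719]
tcp_rot: [0.001, -3.14, 0.004]
wrist_force: [0.7, -0.3, -2.7]
width: 0.406
```

Run:
```python
from h import *
p,M,s=tool(); print(p.round(4),M.round(3).tolist()); print(togo([.561,.398,.28]))
snap("s2","scene",(260,260,540,480),2.7);snap("t2","top",(20,110,260,310),3)
```

```text
[0.5606 0.3961 0.2719] [[-1.0, -0.001, -0.002], [-0.001, 1.0, -0.002], [0.002, -0.002, -1.0]]
[-0.4  1.9 -8.1]
```

View pics/s2.png

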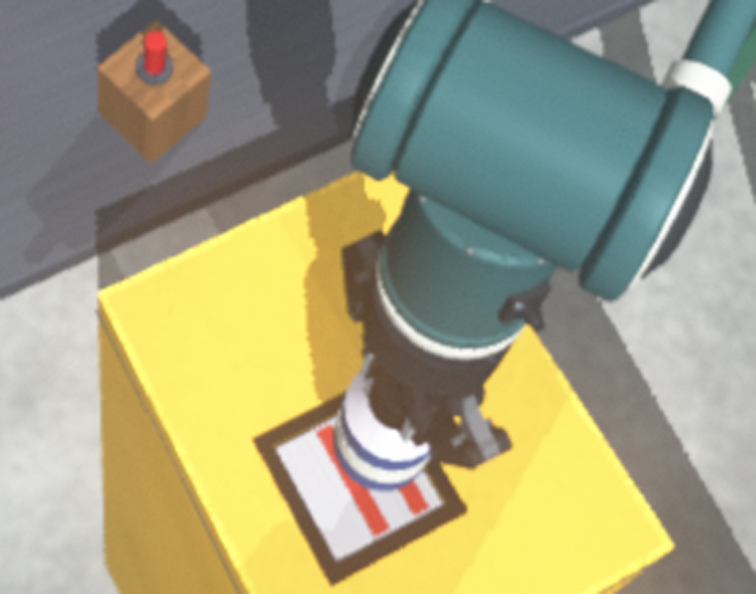

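View pics/t2.png

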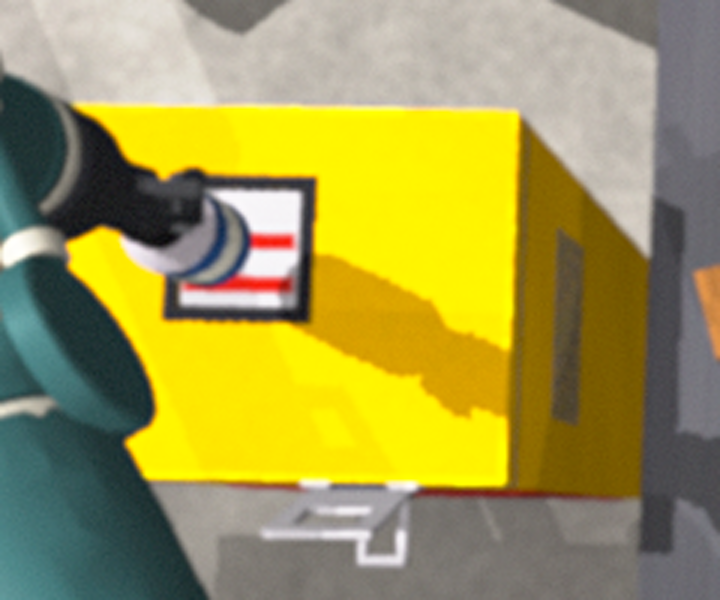

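Call:
drive_tool(
  steps=[
    [[0, 1.5, 25], 0],
    [[0, 0, 22], 0],
    [[0, 0, 12], 0],
    [[0, 0, 12], 0],
    [[0, 0, 15], 0],
    [[0, 0, 15], 0],
    [[0, 0, 15], 0],
    [[0, 0, 0], 0],
  ],
)

```text
time: 6.47
tool_pos: [0.5594, 0.396, 0.1539]
tcp_rot: [-0.002, -3.137, 0.005]
wrist_force: [-1.2, -1.2, -3.9]
width: 0.409
```

Call:
drive_tool(
  steps=[
    [[0, 0, 15], 0],
    [[0, 0, 15], 0],
    [[0, 0, 10], 0],
    [[0, 0, 0], 0],
  ],
)

```text
time: 6.8
tool_pos: [0.5594, 0.3965, 0.1141]
tcp_rot: [-0.001, -3.137, 0.005]
wrist_force: [-2.1, -0.0, -4.2]
width: 0.407
```

Call:
drive_tool(
  steps=[
    [[0, 0, 0], 0],
    [[0, 0, 0], 0],
    [[0, 0, 0], 0],
    [[0, 0, -20], 0],
    [[0, 0, -35], 0],
    [[0, 0, -38], 0],
    [[0, 0, -38], 0],
    [[0, 0, -30], 0],
  ],
  jaw=0.55,
)

```text
time: 7.47
tool_pos: [0.5624, 0.3987, 0.2838]
tcp_rot: [0.001, 3.136, 0.005]
wrist_force: [0.6, 1.1, -0.5]
width: 0.549
```

Run:
```python
from h import *
p,M,s=tool(); print(p.round(4))
snap("s3","scene",(260,260,540,480),2.7);snap("t3","top")
```

```text
[0.5624 0.3987 0.2838]
```

View pics/s3.png

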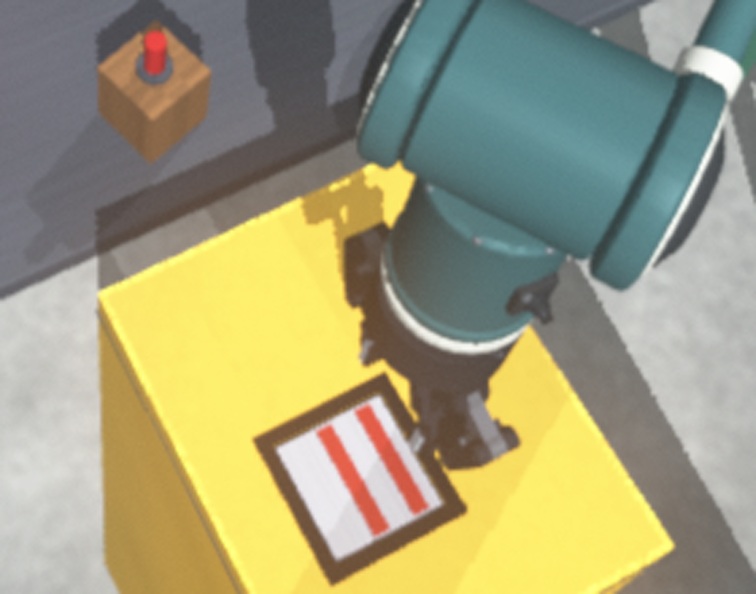

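View pics/t3.png

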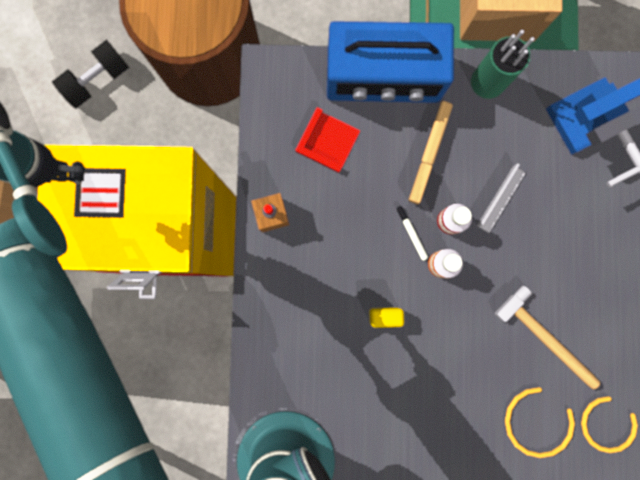

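Call:
drive_tool(
  steps=[
    [[5, -37, 0], 0],
    [[6, -39, 0], 0],
    [[6, -39, 0], 0],
    [[6, -39, 0], 0],
    [[6, -39, 0], 0],
    [[6, -39, 0], 0],
    [[6, -39, 0], 0],
    [[6, -39, 0], 0],
  ],
  jaw=1,
)

```text
time: 8.23
tool_pos: [0.5137, 0.0863, 0.2792]
tcp_rot: [0.0, 3.139, 0.0]
wrist_force: [0.3, -1.1, -0.2]
width: 1.001
```

Call:
drive_tool(
  steps=[
    [[6, -39, 0], 0],
    [[7, -39, 0], 0],
    [[7, -39, 0], 0],
    [[7, -39, 0], 0],
    [[7, -39, 0], 0],
    [[7, -39, 0], 0],
    [[7, -39, 0], 0],
    [[7, -39, 0], 0],
  ],
)

```text
time: 8.9
tool_pos: [0.4585, -0.226, 0.2793]
tcp_rot: [0.001, 3.139, -0.002]
wrist_force: [0.7, 1.1, -0.5]
width: 0.998
```

Run:
```python
from h import *
p,M,s=tool(); print(p.round(4),s['q'].round(2));print(togo([.4368,-.336,.29]))
snap("s4","scene",(170,100,420,300),3); snap("t4","top",(240,90,540,340),2.4)
```

```text
[ 0.4585 -0.226   0.2793] [-0.51 -0.08  1.89  0.    1.33 -2.08]
[  21.6 -110.   -10.6]
```

View pics/s4.png

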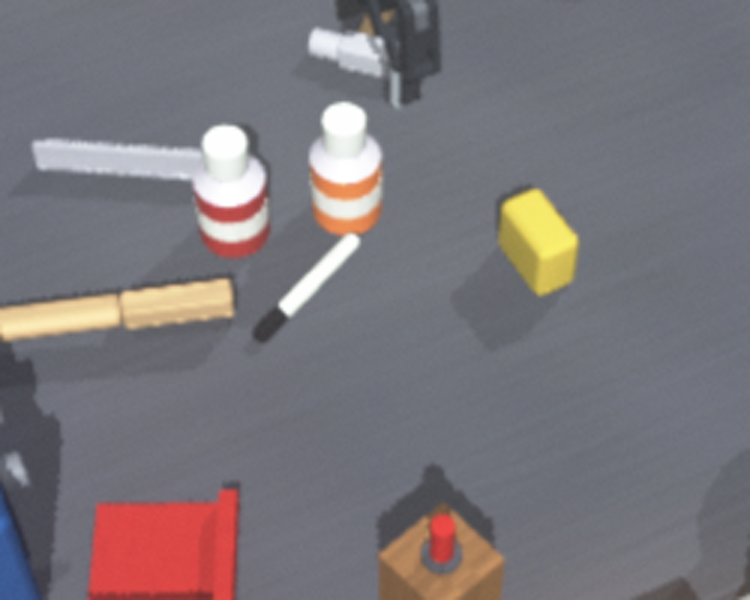

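View pics/t4.png

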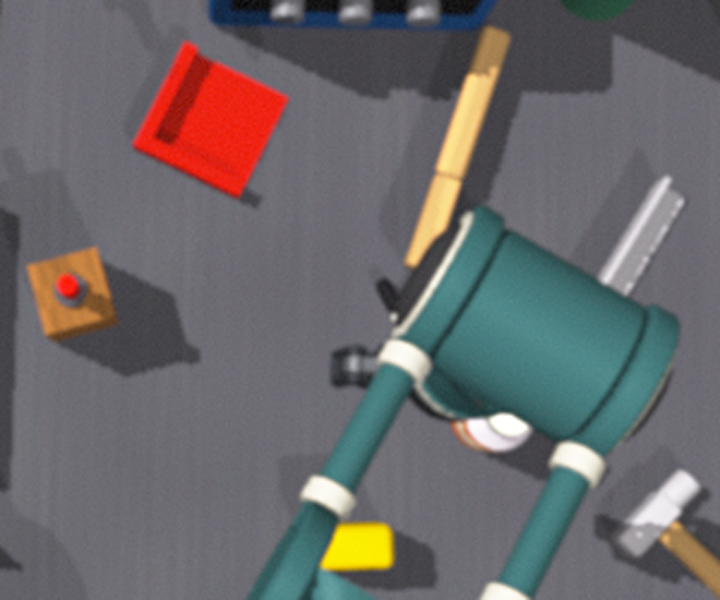

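Call:
drive_tool(
  steps=[
    [[6, -34, 0], 0],
    [[6, -34, 0], 0],
    [[6, -30, 0], 0],
    [[3, -10, 30], 0],
    [[0, 0, 38], 0],
    [[0, 0, 38], 0],
    [[0, 0, 34], 0],
    [[0, 0, 0], 0],
  ],
)

```text
time: 9.67
tool_pos: [0.4335, -0.3278, 0.1309]
tcp_rot: [-0.001, -3.132, -0.014]
wrist_force: [-1.7, 0.8, -0.8]
width: 0.998
```

Run:
```python
from h import *
p,M,s=tool(); print(p.round(4),s['q'].round(2));print(togo([.4368,-.336,.088]))
```

```text
[ 0.4335 -0.3278  0.1309] [-0.69  0.11  1.98  0.    1.06 -2.26]
[-3.7 -8.6 42.8]
```

Call:
drive_tool(
  steps=[
    [[0, -2, 20], 0],
    [[0, 0, 18], 0],
    [[0, 0, 5], 0],
    [[0, 0, 0], 0],
    [[0, 0, 0], 0],
  ],
)

```text
time: 10.08
tool_pos: [0.4389, -0.3343, 0.0971]
tcp_rot: [0.0, 3.14, -0.002]
wrist_force: [0.1, 0.1, 0.1]
width: 0.999
```

Call:
drive_tool(
  steps=[
    [[0, 0, 0], 0],
    [[0, 0, 0], 0],
    [[0, 0, 0], 0],
    [[0, 0, 0], 0],
    [[0, 0, 0], 0],
    [[0, 0, 0], 0],
  ],
  jaw=0,
  force=40,
)

```text
time: 10.58
tool_pos: [0.4384, -0.3347, 0.0963]
tcp_rot: [0.001, 3.14, -0.002]
wrist_force: [-1.0, -0.8, 4.4]
width: 0.405
```

Call:
drive_tool(
  steps=[
    [[0, 0, 0], 0],
    [[0, 0, 0], 0],
    [[0, 0, 4], 0],
    [[0, 0, 6], 0],
    [[0, 0, 0], 0],
    [[0, 0, 0], 0],
  ],
  jaw=0.6,
)

```text
time: 11.08
tool_pos: [0.4371, -0.3333, 0.0841]
tcp_rot: [-0.001, -3.14, -0.002]
wrist_force: [-0.2, -0.1, -0.7]
width: 0.599
```

Call:
drive_tool(
  steps=[
    [[0, 0, 0], 0],
    [[0, 0, 0], 0],
    [[0, 0, 0], 0],
    [[0, 0, 0], 0],
    [[0, 0, 0], 0],
  ],
  jaw=0,
  force=40,
)

```text
time: 11.5
tool_pos: [0.4378, -0.334, 0.0852]
tcp_rot: [-0.001, -3.142, 0.0]
wrist_force: [-0.1, -1.0, -2.4]
width: 0.409
```

Call:
drive_tool(
  steps=[
    [[0, 0, -15], 0],
    [[0, 0, -35], 0],
    [[0, 0, -40], 0],
    [[0, 0, -40], 0],
    [[0, 0, -40], 0],
    [[-5, 20, -25], 0],
    [[-6, 35, 0], 0],
    [[-6, 38, 0], 0],
  ],
)

```text
time: 12.17
tool_pos: [0.456, -0.2417, 0.2833]
tcp_rot: [0.005, 3.137, -0.004]
wrist_force: [0.9, 1.1, -3.5]
width: 0.408
```

Call:
drive_tool(
  steps=[
    [[-6, 39, 0], 0],
    [[-6, 39, 0], 0],
    [[-6, 39, 0], 0],
    [[-6, 39, 0], 0],
    [[-6, 39, 0], 0],
    [[-6, 39, 0], 0],
    [[-6, 39, 0], 0],
    [[-6, 39, 0], 0],
  ],
)

```text
time: 12.83
tool_pos: [0.5023, 0.073, 0.2799]
tcp_rot: [-0.001, -3.141, -0.0]
wrist_force: [0.9, 0.3, -1.4]
width: 0.404
```

Run:
```python
from h import *
p,M,s=tool(); print(p.round(4),s['width'],s['wrist_force']); print(togo([.561,.398,.275]))
snap("s5","scene")
```

```text
[0.5023 0.073  0.2799] 0.4035014985363253 [ 0.93311818  0.27672973 -1.39835987]
[-58.6 325.    4.9]
```

View pics/s5.png

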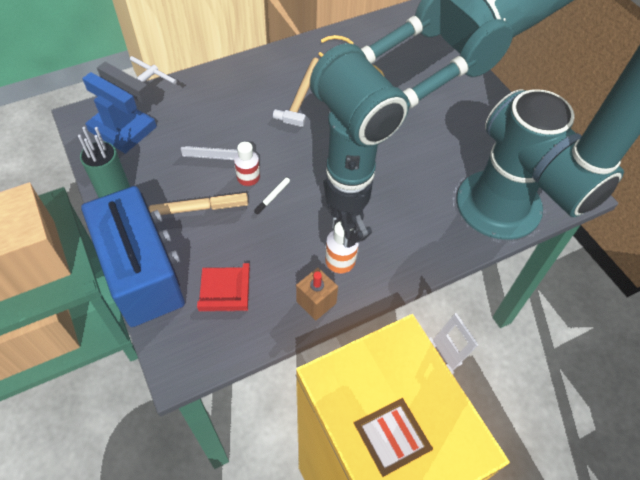

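Orange can is held upright (~(340,250)), red still at (246,165), flap shut. Continue to the mouth.

Call:
drive_tool(
  steps=[
    [[-7, 39, 0], 0],
    [[-7, 39, 0], 0],
    [[-7, 39, 0], 0],
    [[-7, 39, 0], 0],
    [[-7, 39, 0], 0],
    [[-7, 39, 0], 0],
    [[-7, 39, 0], 0],
    [[-7, 36, 0], 0],
  ],
)

```text
time: 13.55
tool_pos: [0.5587, 0.3819, 0.2794]
tcp_rot: [0.0, -3.14, 0.001]
wrist_force: [0.8, -0.2, -2.2]
width: 0.404
```

Call:
drive_tool(
  steps=[
    [[0, 8, 0], 0],
    [[0, 0, 0], 0],
    [[0, 0, 0], 0],
  ],
)

```text
time: 13.8
tool_pos: [0.5586, 0.3876, 0.279]
tcp_rot: [0.001, -3.14, 0.003]
wrist_force: [-0.3, 0.2, -4.0]
width: 0.409
```

Run:
```python
from h import *
p,M,s=tool(); print(p.round(4),s['width'],s['wrist_force']); print(togo([.561,.3985,.275]))
```

```text
[0.5586 0.3876 0.279 ] 0.4089846992963418 [-0.25574936  0.15009345 -3.96790073]
[-2.4 10.9  4. ]
```

Call:
drive_tool(
  steps=[
    [[-2, 10, 0], 0],
    [[0, 0, 25], 0],
    [[0, 0, 25], 0],
    [[0, 0, 12], 0],
    [[0, 0, 12], 0],
    [[0, 0, 15], 0],
    [[0, 0, 15], 0],
    [[0, 0, 0], 0],
  ],
)

```text
time: 14.47
tool_pos: [0.5596, 0.3964, 0.1733]
tcp_rot: [-0.002, -3.137, 0.004]
wrist_force: [-2.4, -0.2, -3.2]
width: 0.409
```

Run:
```python
from h import *
p,M,s=tool(); print(p.round(4),s['width'],s['wrist_force']); print(togo([.561,.3985,.11]))
snap("t6","scene",(260,260,540,480),2.7)
```

```text
[0.5596 0.3964 0.1733] 0.40891269332348446 [-2.39288675 -0.23623474 -3.19619309]
[-1.7  2.3 63.3]
```

View pics/t6.png

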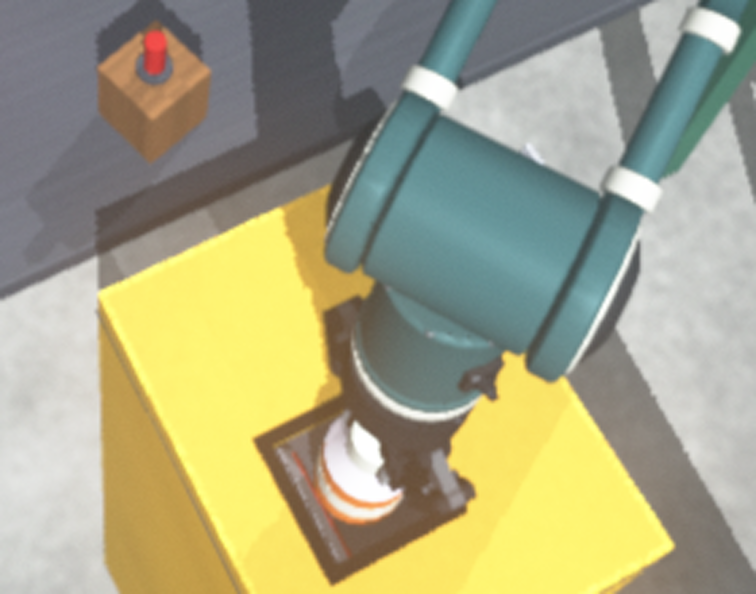

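Call:
drive_tool(
  steps=[
    [[0, 1, 20], 0],
    [[0, 0, 20], 0],
    [[0, 0, 15], 0],
    [[0, 0, 7], 0],
    [[0, 0, 0], 0],
  ],
)

```text
time: 14.93
tool_pos: [0.5599, 0.398, 0.1122]
tcp_rot: [-0.001, -3.138, 0.003]
wrist_force: [-0.1, 0.7, -3.9]
width: 0.41
```

Call:
drive_tool(
  steps=[
    [[0, 0, 0], 0],
    [[0, 0, 0], 0],
    [[0, 0, 0], 0],
    [[0, 0, -20], 0],
    [[0, 0, -35], 0],
    [[0, 0, -38], 0],
    [[0, 0, -38], 0],
    [[0, 0, -30], 0],
  ],
  jaw=0.55,
)

```text
time: 15.6
tool_pos: [0.5624, 0.3997, 0.281]
tcp_rot: [0.001, 3.136, 0.005]
wrist_force: [-0.1, 0.7, -0.1]
width: 0.551
```

Run:
```python
from h import *
p,M,s=tool(); print(p.round(4))
snap("s7","scene")
```

```text
[0.5624 0.3997 0.281 ]
```

View pics/s7.png

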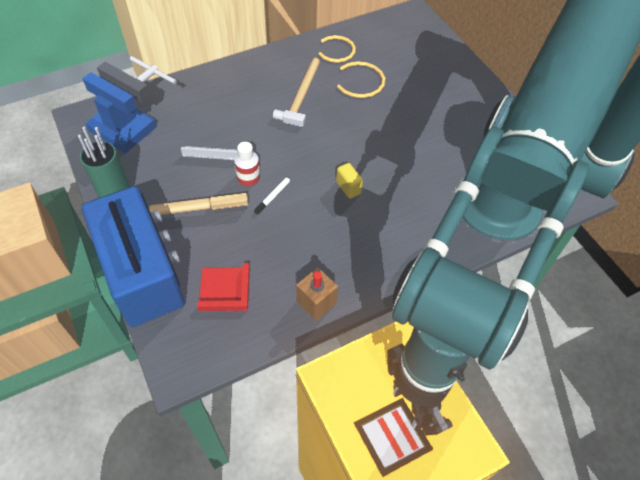

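Call:
drive_tool(
  steps=[
    [[1, -37, 0], 0],
    [[1, -39, 0], 0],
    [[1, -39, 0], 0],
    [[1, -39, 0], 0],
    [[1, -39, 0], 0],
    [[1, -39, 0], 0],
    [[1, -39, 0], 0],
    [[1, -39, 0], 0],
  ],
  jaw=1,
)

```text
time: 16.32
tool_pos: [0.5534, 0.0872, 0.2771]
tcp_rot: [0.0, 3.138, 0.0]
wrist_force: [0.8, -1.6, -0.5]
width: 1.0
```

Call:
drive_tool(
  steps=[
    [[2, -39, 0], 0],
    [[2, -39, 0], 0],
    [[2, -39, 0], 0],
    [[2, -39, 0], 0],
    [[2, -39, 0], 0],
    [[2, -39, 0], 0],
    [[2, -39, 0], 0],
    [[2, -39, 0], 0],
  ],
)

```text
time: 16.98
tool_pos: [0.5371, -0.2253, 0.2772]
tcp_rot: [0.001, 3.138, -0.002]
wrist_force: [0.2, 0.3, 0.4]
width: 1.0
```

Run:
```python
from h import *
p,M,s=tool(); print(p.round(4),s['q'].round(2));print(togo([.5347,-.3553,.28]))
snap("s8","scene",(170,100,420,300),3)
```

```text
[ 0.5371 -0.2253  0.2772] [-0.44  0.06  1.75 -0.    1.32 -2.01]
[   2.3 -130.    -2.6]
```

View pics/s8.png

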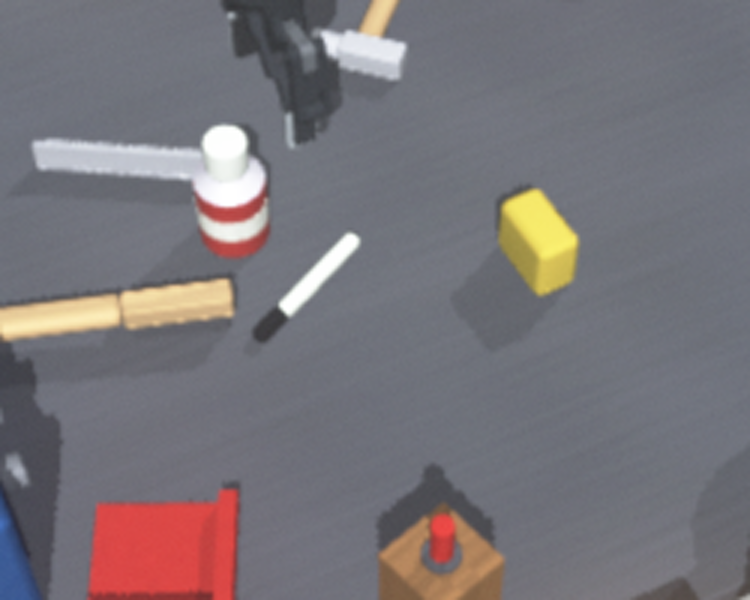

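Red can still at crop (225,140), unmoved.

Call:
drive_tool(
  steps=[
    [[0.5, -36, 0], 0],
    [[0.5, -36, 0], 0],
    [[0, -36, 0], 0],
    [[0, -18, 15], 0],
    [[0, 0, 38], 0],
    [[0, 0, 38], 0],
    [[0, 0, 34], 0],
    [[0, 0, 15], 0],
  ],
)

```text
time: 17.7
tool_pos: [0.5336, -0.3478, 0.1308]
tcp_rot: [-0.002, -3.137, -0.005]
wrist_force: [-0.9, 0.5, -0.5]
width: 1.001
```

Call:
drive_tool(
  steps=[
    [[0, 0, 10], 0],
    [[0, 0, 0], 0],
    [[0, 0, 0], 0],
    [[0, 0, 0], 0],
  ],
)

```text
time: 18.03
tool_pos: [0.5375, -0.35, 0.128]
tcp_rot: [0.0, 3.138, -0.004]
wrist_force: [0.3, -0.5, 0.8]
width: 1.003
```

Run:
```python
from h import *
p,M,s=tool(); print(p.round(4),s['q'].round(2),M.round(3).tolist());print(togo([.5347,-.3553,.085]))
```

```text
[ 0.5375 -0.35    0.128 ] [-0.62  0.28  1.78 -0.    1.07 -2.19] [[-1.0, 0.0, 0.004], [0.0, 1.0, -0.003], [-0.004, -0.003, -1.0]]
[ 3.  -5.2 43. ]
```

Call:
drive_tool(
  steps=[
    [[2, -4, 20], 0],
    [[0, 0, 18], 0],
    [[0, 0, 4], 0],
    [[0, 0, 0], 0],
    [[0, 0, 0], 0],
  ],
)

```text
time: 18.45
tool_pos: [0.5347, -0.3536, 0.0849]
tcp_rot: [0.001, 3.14, -0.002]
wrist_force: [1.2, -1.0, 0.9]
width: 1.001
```

Call:
drive_tool(
  steps=[
    [[0, 0, 0], 0],
    [[0, 0, 0], 0],
    [[0, 0, 0], 0],
    [[0, 0, 0], 0],
    [[0, 0, 0], 0],
    [[0, 0, 0], 0],
  ],
  jaw=0,
  force=40,
)

```text
time: 18.95
tool_pos: [0.5343, -0.3537, 0.0842]
tcp_rot: [0.001, 3.14, -0.002]
wrist_force: [0.4, -1.3, 2.2]
width: 0.408
```

Call:
drive_tool(
  steps=[
    [[0, 0, -15], 0],
    [[0, 0, -35], 0],
    [[0, 0, -40], 0],
    [[0, 0, -40], 0],
    [[0, 0, -40], 0],
    [[0, 20, -25], 0],
    [[0, 35, 0], 0],
    [[-1, 38, 0], 0],
  ],
)

```text
time: 19.62
tool_pos: [0.5355, -0.2607, 0.2806]
tcp_rot: [0.005, 3.138, -0.003]
wrist_force: [0.7, 0.8, -3.1]
width: 0.408
```

Call:
drive_tool(
  steps=[
    [[-1, 39, 0], 0],
    [[-1, 39, 0], 0],
    [[-1, 39, 0], 0],
    [[-1, 39, 0], 0],
    [[-1, 39, 0], 0],
    [[-1, 39, 0], 0],
    [[-1, 39, 0], 0],
    [[-1, 39, 0], 0],
  ],
)

```text
time: 20.28
tool_pos: [0.5417, 0.0539, 0.277]
tcp_rot: [-0.001, -3.139, -0.0]
wrist_force: [0.6, 0.5, -2.7]
width: 0.405
```

Call:
drive_tool(
  steps=[
    [[-1, 39, 0], 0],
    [[-1, 39, 0], 0],
    [[-1, 39, 0], 0],
    [[-1, 39, 0], 0],
    [[-1, 39, 0], 0],
    [[-1, 39, 0], 0],
    [[-1, 39, 0], 0],
    [[-1, 39, 0], 0],
  ],
)

```text
time: 20.95
tool_pos: [0.55, 0.3655, 0.2766]
tcp_rot: [-0.0, -3.139, 0.002]
wrist_force: [0.7, -0.7, -2.9]
width: 0.411
```

Run:
```python
from h import *
p,M,s=tool(); print(p.round(4),s['width'],s['wrist_force']); print(togo([.561,.3985,.275]))
```

```text
[0.55   0.3655 0.2766] 0.4111430132604436 [ 0.68428582 -0.66998007 -2.85274461]
[-11.   33.    1.5]
```

Call:
drive_tool(
  steps=[
    [[-5, 18, 0], 0],
    [[-6, 13, 0], 0],
    [[0, 0, 0], 0],
    [[0, 0, 25], 0],
    [[0, 0, 25], 0],
    [[0, 0, 12], 0],
    [[0, 0, 12], 0],
    [[0, 0, 0], 0],
  ],
)

```text
time: 21.62
tool_pos: [0.5603, 0.393, 0.2002]
tcp_rot: [-0.002, -3.136, 0.006]
wrist_force: [-0.5, -0.6, -3.2]
width: 0.41
```

Run:
```python
from h import *
p,M,s=tool(); print(p.round(4),s['width'],s['wrist_force']); print(togo([.561,.3985,.11]))
```

```text
[0.5603 0.393  0.2002] 0.4099471505013848 [-0.50567354 -0.64515065 -3.18676217]
[-1.3  5.8 90.2]
```

Call:
drive_tool(
  steps=[
    [[0, 3.5, 10], 0],
    [[0, 0, 15], 0],
    [[0, 0, 15], 0],
    [[0, 0, 15], 0],
    [[0, 0, 15], 0],
    [[0, 0, 15], 0],
    [[0, 0, 4], 0],
    [[0, 0, 0], 0],
  ],
)

```text
time: 22.28
tool_pos: [0.561, 0.3977, 0.1129]
tcp_rot: [-0.001, -3.138, 0.003]
wrist_force: [-1.9, -0.2, -4.8]
width: 0.414
```

Call:
drive_tool(
  steps=[
    [[0, 0, 0], 0],
    [[0, 0, 0], 0],
    [[0, 0, 0], 0],
    [[0, 0, -20], 0],
    [[0, 0, -35], 0],
    [[0, 0, -38], 0],
    [[0, 0, -38], 0],
    [[0, 0, -30], 0],
  ],
  jaw=0.55,
)

```text
time: 22.95
tool_pos: [0.5635, 0.3992, 0.282]
tcp_rot: [0.001, 3.136, 0.005]
wrist_force: [0.8, 1.0, 1.2]
width: 0.55
```

Run:
```python
from h import *
p,M,s=tool(); print(p.round(4))
snap("s9","scene"); snap("t9","top")
```

```text
[0.5635 0.3992 0.282 ]
```

View pics/s9.png

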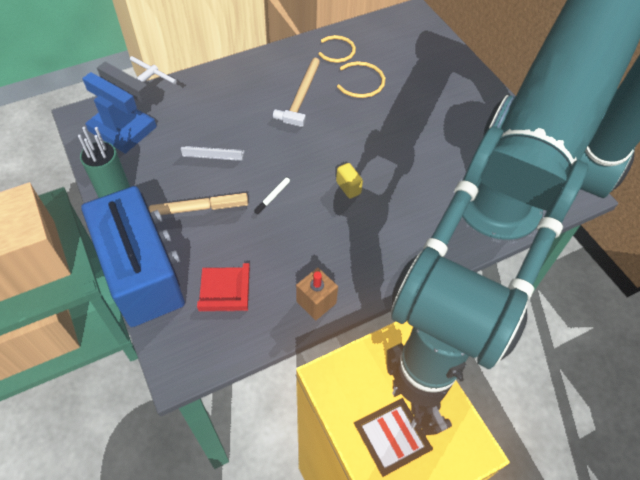

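View pics/t9.png

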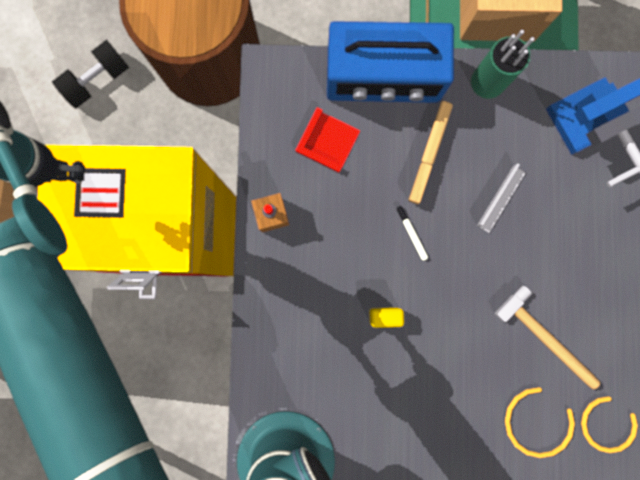

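Call:
drive_tool(
  steps=[
    [[28, -23, 0], 0],
    [[31, -23, 0], 0],
    [[31, -23, 0], 0],
    [[31, -23, 0], 0],
    [[0, 0, 30], 0],
    [[0, 0, 30], 0],
    [[0, 0, 0], 0],
    [[0, 0, 0], 0],
  ],
)

```text
time: 23.72
tool_pos: [0.4401, 0.3058, 0.2154]
tcp_rot: [-0.001, -3.139, 0.002]
wrist_force: [0.3, 0.9, 0.2]
width: 0.55
```

Run:
```python
from h import *
p,M,s=tool(); print(p.round(4),s['wrist_force']); print(togo([.44,.307,.172]))
snap("s10","scene",(300,260,580,480),2.7); snap("t10","top",(20,110,260,310),3)
```

```text
[0.4401 0.3058 0.2154] [0.34084567 0.85935921 0.17280467]
[-0.   1.3 43.4]
```

View pics/s10.png

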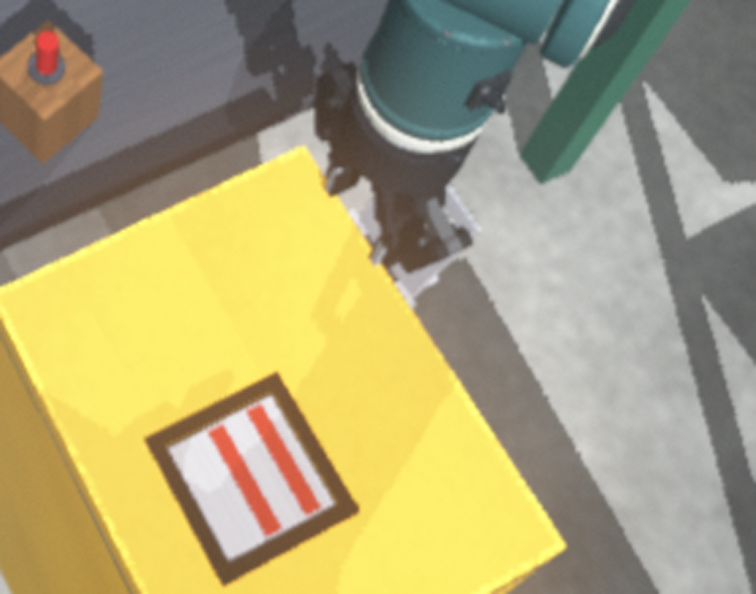

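View pics/t10.png

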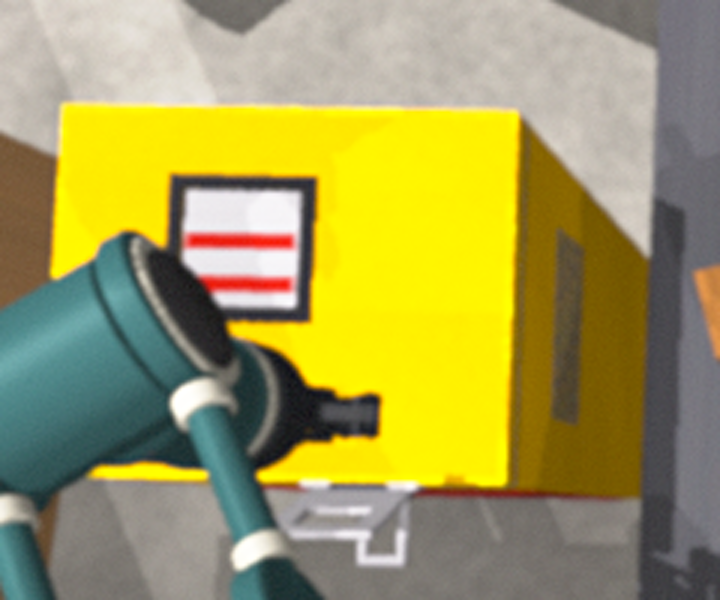

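Call:
drive_tool(
  steps=[
    [[0, 1, 20], 0],
    [[0, 0, 23], 0],
    [[15, 0, 0], 0],
    [[20, 0, 0], 0],
    [[20, 0, 0], 0],
    [[18, 0, 0], 0],
    [[0, 0, 0], 0],
  ],
)

```text
time: 24.4
tool_pos: [0.3663, 0.3082, 0.1752]
tcp_rot: [-0.002, 3.141, 0.002]
wrist_force: [1.0, 0.4, 0.2]
width: 0.551
```

Call:
drive_tool(
  steps=[
    [[16, 0, 4], 0],
    [[16, 0, 8], 0],
    [[12, 0, 12], 0],
    [[8, 0, 14], 0],
    [[4, 0, 14], 0],
    [[0, 0, 12], 0],
    [[0, 0, 0], 0],
  ],
)

```text
time: 24.98
tool_pos: [0.3117, 0.3074, 0.1087]
tcp_rot: [0.0, -3.14, 0.002]
wrist_force: [-0.4, -0.6, -0.5]
width: 0.553
```

Run:
```python
from h import *
p,M,s=tool(); print(p.round(4),s['wrist_force']); print(togo([.342,.307,.067]))
snap("s11","scene",(300,260,580,480),2.7); snap("t11","top",(20,110,260,310),3)
```

```text
[0.3117 0.3074 0.1087] [-0.35606999 -0.6193166  -0.47920192]
[-30.3  -0.3  41.7]
```

View pics/s11.png

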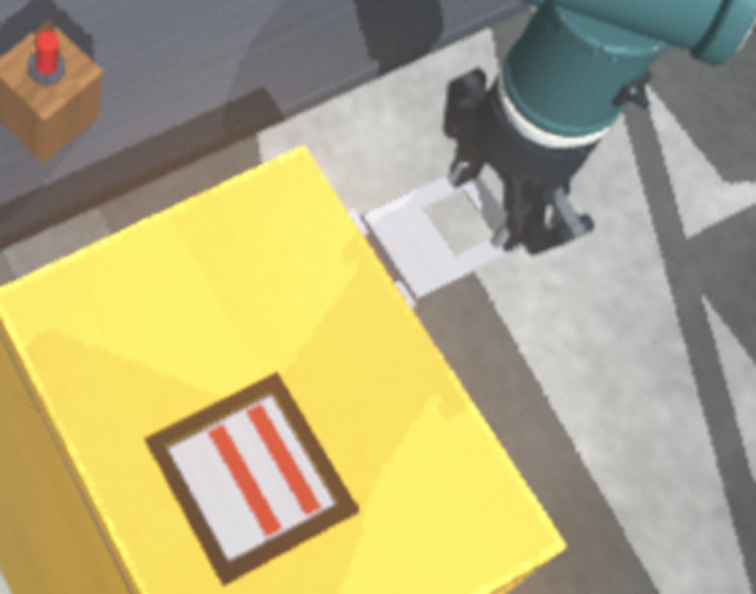

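View pics/t11.png

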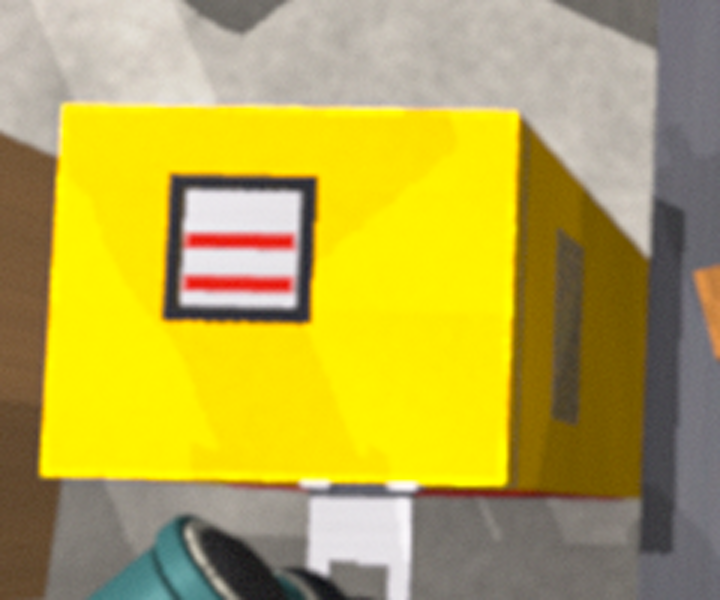

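Call:
drive_tool(
  steps=[
    [[-4, 0, 10], 0],
    [[-8, 0, 12], 0],
    [[-10, 0, 11], 0],
    [[-10, 0, 9], 0],
    [[-8, 0, 0], 0],
    [[-8, 0, 0], 0],
    [[-6, 0, 0], 0],
    [[0, 0, 0], 0],
  ],
)

```text
time: 25.75
tool_pos: [0.368, 0.308, 0.0681]
tcp_rot: [0.002, 3.14, 0.001]
wrist_force: [-0.8, 0.1, 0.5]
width: 0.549
```

Call:
drive_tool(
  steps=[
    [[-6, 0, 0], 0],
    [[-6, 0, 0], 0],
    [[-5, 0, 0], 0],
    [[0, 0, 0], 0],
  ],
)

```text
time: 26.08
tool_pos: [0.3838, 0.3074, 0.0672]
tcp_rot: [0.001, 3.141, -0.001]
wrist_force: [-0.9, 0.3, -0.2]
width: 0.551
```

Call:
drive_tool(
  steps=[
    [[-2, 0, 0], 0],
    [[-2, 0, 0], 0],
    [[0, 0, 0], 0],
  ],
)

```text
time: 26.33
tool_pos: [0.3841, 0.3073, 0.0671]
tcp_rot: [-0.001, -3.135, 0.002]
wrist_force: [-13.7, 0.6, 5.3]
width: 0.551
```

Call:
drive_tool(
  steps=[
    [[-1, 0, 0], 0],
    [[-1, 0, 0], 0],
    [[0, 0, 0], 0],
  ],
)

```text
time: 26.58
tool_pos: [0.3841, 0.3072, 0.067]
tcp_rot: [-0.001, -3.132, 0.003]
wrist_force: [-19.9, 1.7, 11.0]
width: 0.549
```

Call:
drive_tool(
  steps=[
    [[6, 0, 0], 0],
    [[20, 0, 0], 0],
    [[30, 0, 0], 0],
    [[0, 0, -35], 0],
    [[0, -10, -40], 0],
    [[-5, -35, -40], 0],
    [[-15, -35, -40], 0],
    [[-15, -35, -20], 0],
  ],
)

```text
time: 27.25
tool_pos: [0.3652, 0.2109, 0.2281]
tcp_rot: [-0.004, 3.133, 0.007]
wrist_force: [1.7, 0.2, 0.3]
width: 0.549
```

Call:
drive_tool(
  steps=[
    [[-20, -35, 0], 0],
    [[-20, -35, 0], 0],
    [[-20, -35, 0], 0],
    [[-20, -35, 0], 0],
    [[-20, -20, 0], 0],
    [[0, 0, 0], 0],
  ],
)

```text
time: 27.75
tool_pos: [0.4673, 0.0457, 0.2247]
tcp_rot: [0.008, 3.135, -0.004]
wrist_force: [-0.5, 1.0, 0.3]
width: 0.549
```

Run:
```python
from h import *
p,M,s=tool(); print(p.round(4),s['wrist_force']); print(togo([.5375,.045,.25]))
snap("s12","scene",(280,240,560,460),2.7); snap("t12","top",(90,240,190,320),7)
```

```text
[0.4673 0.0457 0.2247] [-0.51537977  1.04129987  0.30105708]
[-70.4  -0.4 -24.8]
```

View pics/s12.png

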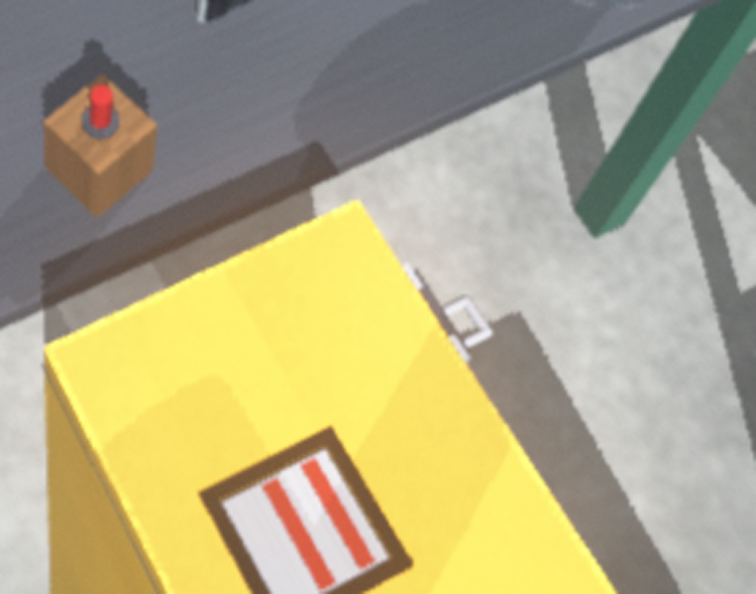

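View pics/t12.png

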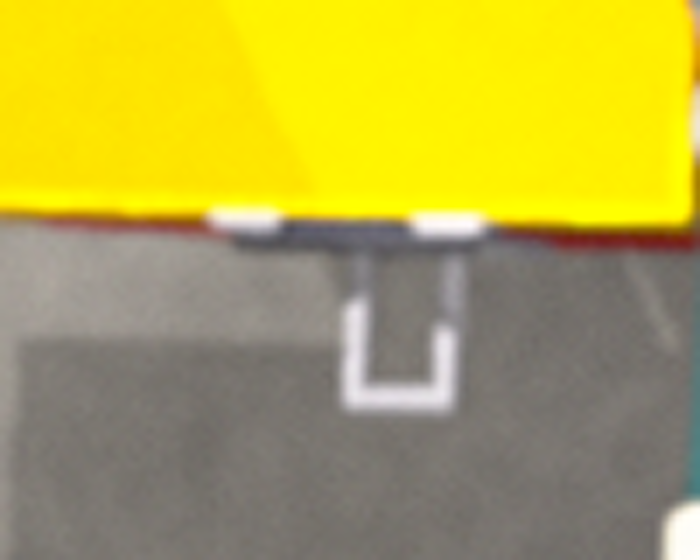

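```bash
python3 - <<'E'
from h import *
f=lambda c:at("top",np.array(c)/7+[90,240],.056)
print([f(c) for c in((342,409),(456,411),(368,386),(434,386))])
g=lambda c:at("scene",np.array(c)/2.7+[280,240],.056)
print([g(c) for c in((466,295),(493,327),(446,310),(474,347))])
# corner predicted pixels for staple at y0=.307, front .404
for y in(.289,.325):
    print((proj("top",[.344,y,.056])-[90,240])*7,(proj("scene",[.344,y,.056])-[280,240])*2.7)
E
python3 - <<'E'
import cv2
im=cv2.imread("pics/s12.png"); cv2.imwrite("pics/s12b.png",cv2.resize(im[240:380,390:540],None,fx=4,fy=4,interpolation=2))
E
```

```text
[array([0.3447, 0.3245, 0.056 ]), array([0.345 , 0.2892, 0.056 ]), array([0.3519, 0.3168, 0.056 ]), array([0.3525, 0.2963, 0.056 ])]
[array([0.3492, 0.29  , 0.056 ]), array([0.3452, 0.3204, 0.056 ]), array([0.3696, 0.2934, 0.056 ]), array([0.367 , 0.3273, 0.056 ])]
[456.4 414.4] [470.88 291.06]
[340.2 410.9] [497.88 331.56]
```

View pics/s12b.png

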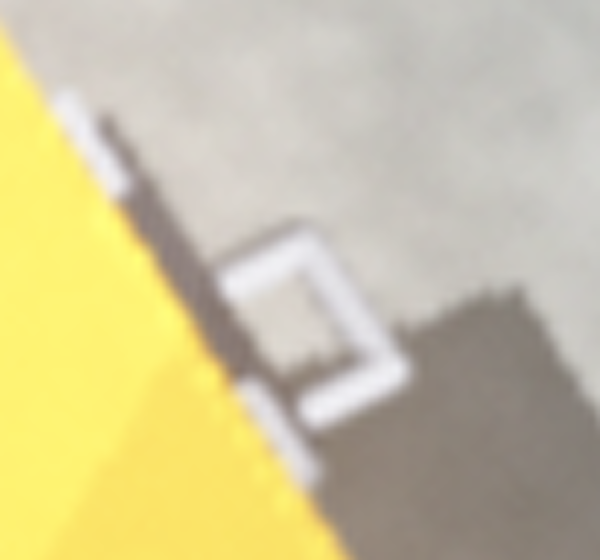

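Call:
drive_tool(
  steps=[
    [[-25, 0, 0], 0],
    [[-25, 0, 0], 0],
    [[-20, 0, 0], 0],
    [[0, 0, 25], 0],
    [[0, 0, 25], 0],
    [[0, 0, 20], 0],
    [[0, 0, 0], 0],
    [[0, 0, 0], 0],
  ],
)

```text
time: 28.52
tool_pos: [0.5315, 0.0509, 0.1523]
tcp_rot: [0.002, -3.139, 0.0]
wrist_force: [-0.0, 0.3, 0.2]
width: 0.549
```

Run:
```python
from h import *
p,M,s=tool(); print(p.round(4),M.round(3).tolist()); print(togo([.5375,.045,.093]))
snap("s13","scene",(280,220,400,320),6)
```

```text
[0.5315 0.0509 0.1523] [[-1.0, -0.001, -0.002], [-0.001, 1.0, -0.0], [0.002, -0.0, -1.0]]
[-6.2 -5.9 59.2]
```

View pics/s13.png

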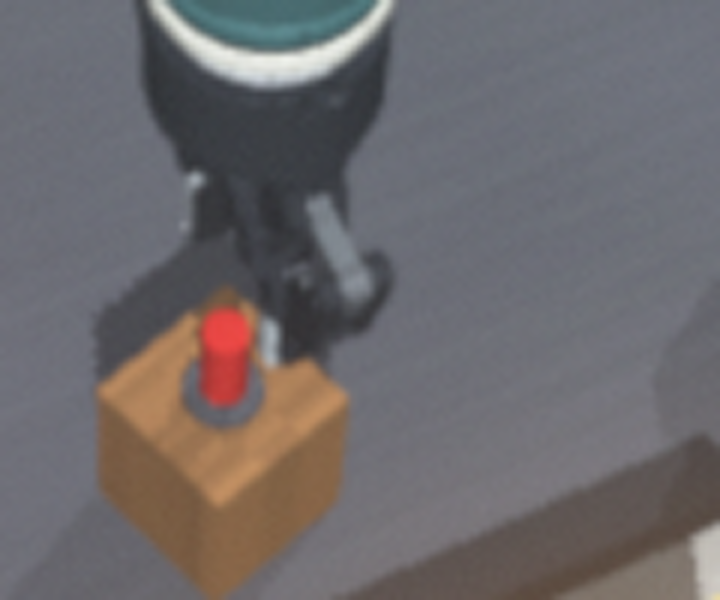

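Call:
drive_tool(
  steps=[
    [[-5.5, -5.5, 0], 0],
    [[0, 0, 15], 0],
    [[0, 0, 20], 0],
    [[0, 0, 15], 0],
    [[0, 0, 8], 0],
    [[0, 0, 0], 0],
    [[0, 0, 0], 0],
  ],
)

```text
time: 29.15
tool_pos: [0.5392, 0.0442, 0.0961]
tcp_rot: [0.001, 3.14, -0.0]
wrist_force: [1.1, 0.3, -0.5]
width: 0.543
```

Run:
```python
from h import *
p,M,s=tool(); print(p.round(4),s['wrist_force']); print(togo([.5375,.045,.093]))
snap("s14","scene",(280,220,400,320),6)
```

```text
[0.5392 0.0442 0.0961] [ 1.05511274  0.30649576 -0.45539163]
[1.7 0.8 3.1]
```

View pics/s14.png

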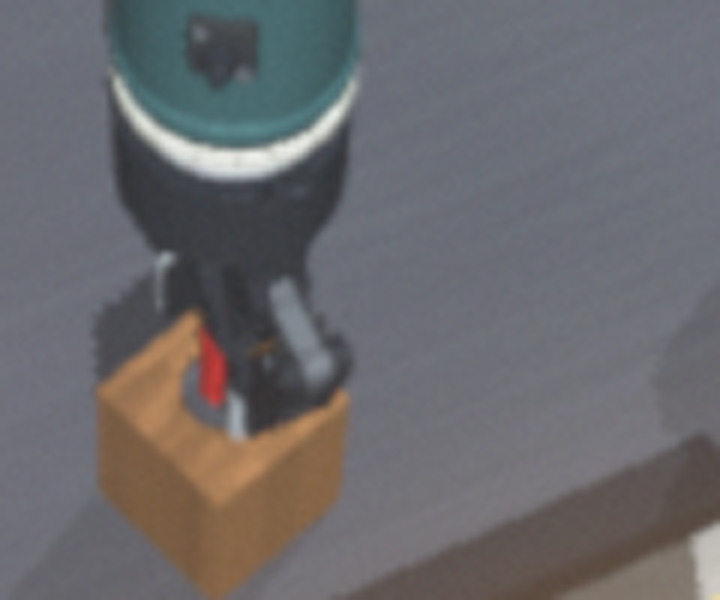

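Good, the grip is between the fingers. Close.

Call:
drive_tool(
  steps=[
    [[1, 0.5, 2], 0],
    [[0, 0, 0], 0],
    [[0, 0, 0], 0],
    [[0, 0, 0], 0],
    [[0, 0, 0], 0],
    [[0, 0, 0], 0],
  ],
  jaw=0,
  force=60,
)

```text
time: 29.7
tool_pos: [0.538, 0.045, 0.0941]
tcp_rot: [0.001, 3.14, 0.0]
wrist_force: [-0.6, 0.3, 5.3]
width: 0.193
```

Call:
drive_tool(
  steps=[
    [[0, 0, -10], 0],
    [[0, 0, -20], 0],
    [[0, 0, -25], 0],
    [[0, 0, -30], 0],
    [[0, 0, -30], 0],
    [[0, 0, 0], 0],
  ],
)

```text
time: 30.2
tool_pos: [0.5412, 0.0449, 0.2154]
tcp_rot: [0.001, 3.13, 0.0]
wrist_force: [1.2, 0.3, -0.6]
width: 0.196
```

Run:
```python
from h import *
p,M,s=tool(); print(p.round(4),s['width'],M.round(3).tolist())
snap("s15","scene",(280,200,400,300),6);snap("t15","top",(180,130,340,260),5)
```

```text
[0.5412 0.0449 0.2154] 0.19575507549551804 [[-1.0, 0.0, 0.011], [0.0, 1.0, 0.0], [-0.011, 0.0, -1.0]]
```

View pics/s15.png

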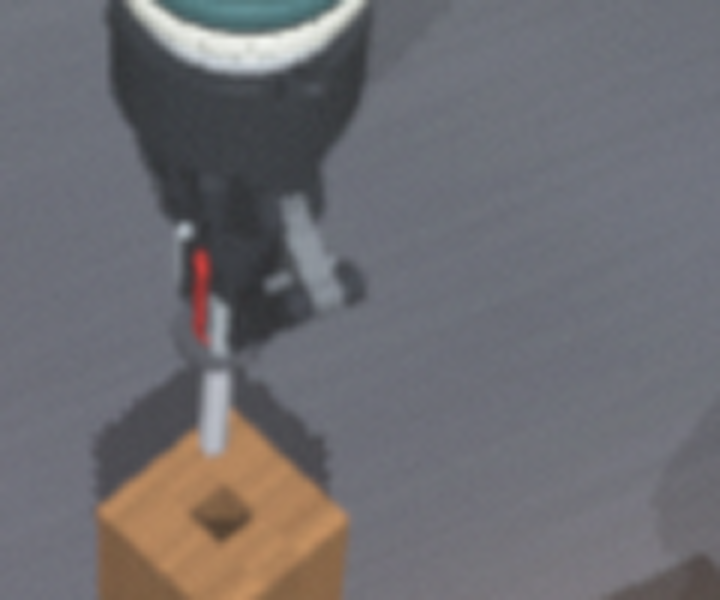

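View pics/t15.png

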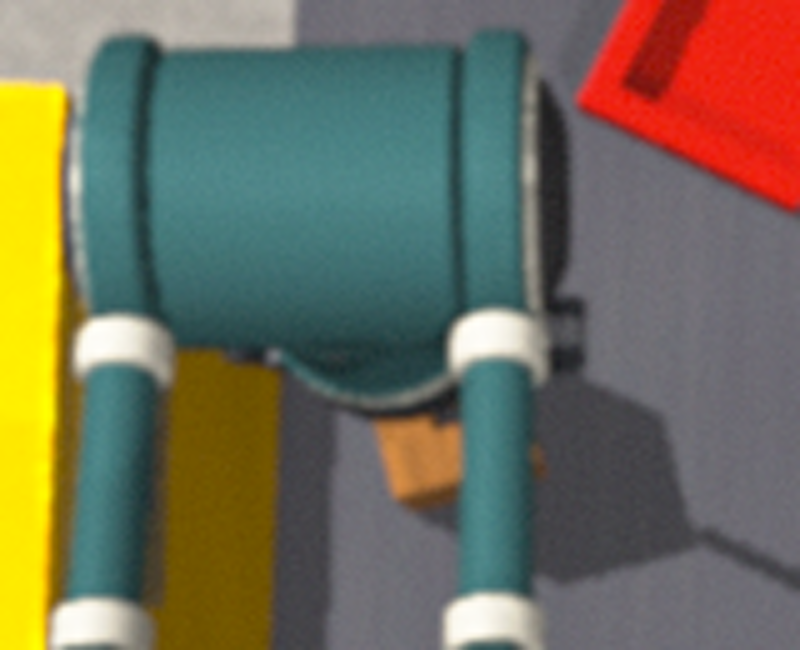

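Call:
drive_tool(
  steps=[
    [[15, 10, -20], 0],
    [[24, 25, -20], 0],
    [[28, 26, 0], 0],
    [[28, 26, 0], 0],
    [[28, 26, 0], 0],
    [[22, 30, 0], 0],
    [[15, 32, 0], 0],
    [[8, 32, 0], 0],
  ],
)

```text
time: 30.97
tool_pos: [0.3659, 0.2519, 0.2458]
tcp_rot: [-0.001, -3.138, 0.004]
wrist_force: [1.1, -0.1, -1.7]
width: 0.193
```

Call:
drive_tool(
  steps=[
    [[0, 30, 0], 0],
    [[0, 20, 0], 0],
    [[0, 0, 0], 0],
    [[0, 0, 0], 0],
    [[0, 0, 0], 0],
  ],
)

```text
time: 31.38
tool_pos: [0.3684, 0.3009, 0.2462]
tcp_rot: [-0.0, -3.139, 0.004]
wrist_force: [0.0, -0.1, -0.6]
width: 0.193
```

Run:
```python
from h import *
p,M,s=tool(); print(p.round(4),s['width'],M.round(3).tolist()); print(togo([.373,.307,.16]))
```

```text
[0.3684 0.3009 0.2462] 0.19331264412212115 [[-1.0, 0.0, -0.003], [0.0, 1.0, -0.003], [0.003, -0.003, -1.0]]
[-4.8  6.4 86.2]
```

Call:
drive_tool(
  steps=[
    [[-4.5, 6, 0], 0],
    [[0, 0, 25], 0],
    [[0, 0, 25], 0],
    [[0, 0, 20], 0],
    [[0, 0, 12], 0],
    [[0, 0, 0], 0],
    [[0, 0, 0], 0],
    [[0, 0, 0], 0],
  ],
)

```text
time: 32.05
tool_pos: [0.375, 0.3083, 0.1674]
tcp_rot: [0.002, 3.14, 0.002]
wrist_force: [-0.3, 0.2, -1.0]
width: 0.19
```

Run:
```python
from h import *
p,M,s=tool(); print(p.round(4),s['width'],M.round(3).tolist()); print(togo([.373,.307,.16]))
snap("s16","scene",(400,280,520,380),6);snap("t16","top",(90,230,210,320),6.5)
t=p+M@np.array([0,0,.089])*1; print("tip",t,(proj("scene",t)-[400,280])*6,(proj("top",t)-[90,230])*6.5)
for P in ([.373,.297,.056],[.373,.317,.056]): print((proj("scene",P)-[400,280])*6,(proj("top",P)-[90,230])*6.5)
```

```text
[0.375  0.3083 0.1674] 0.1904257087013343 [[-1.0, 0.001, 0.002], [0.001, 1.0, 0.001], [-0.002, 0.001, -1.0]]
[ 2.  -1.3  7.4]
tip [0.3751306  0.30838027 0.07838339] [295.8 468. ] [351.   354.25]
[268.8 462. ] [404.3 361.4]
[301.2 512.4] [344.5  359.45]
```

View pics/s16.png

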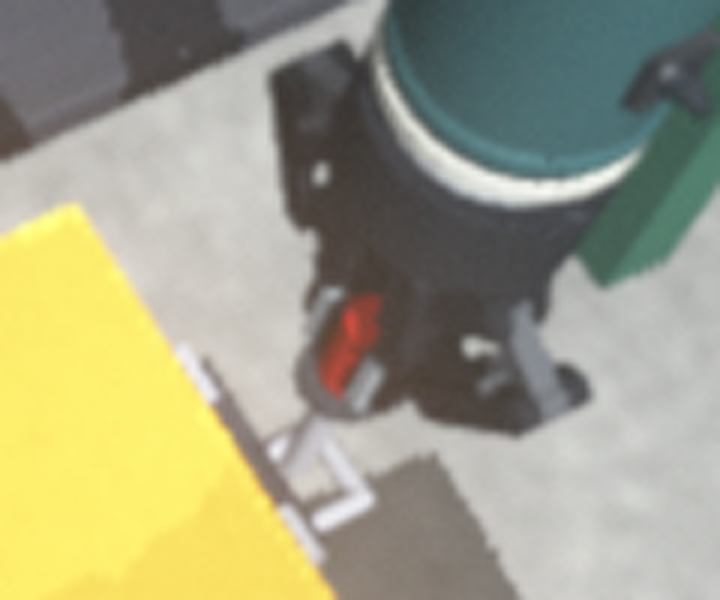

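View pics/t16.png

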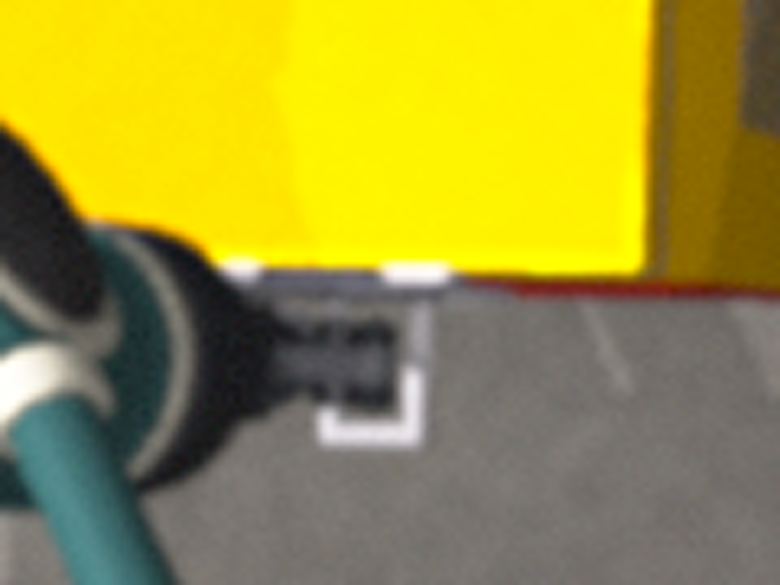

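Run:
```python
from h import *
p,M,s=tool()
im=cv2.imread("pics/s16.png")
for dz,c in((.089,(255,0,0)),(.08,(255,0,0)),(.014,(0,255,0)),(.008,(0,255,0)),(-.032,(255,255,0))):
    u=(proj("scene",p+M@np.array([0,0,dz]))-[400,280]+.5)*6
    cv2.circle(im,tuple(int(v) for v in u),3,c,-1); print(dz,u)
im=cv2.resize(im[260:540,220:460],None,fx=2.1,fy=2.1,interpolation=2)
cv2.imwrite("pics/s16b.png",im)
```

```text
0.089 [299.4 471.6]
0.08 [304.8 461.4]
0.014 [349.8 381.6]
0.008 [354.  373.8]
-0.032 [383.4 321. ]
```

View pics/s16b.png

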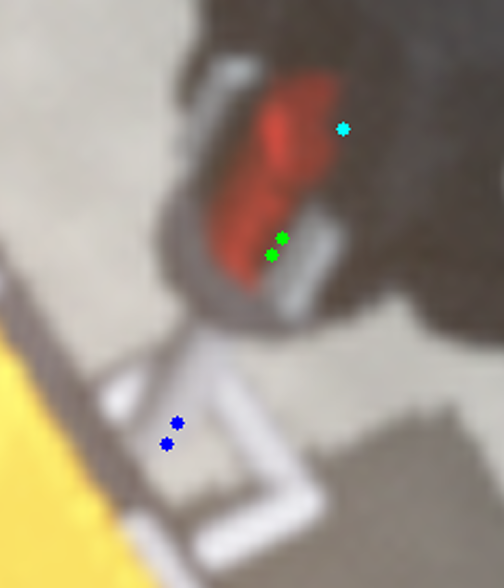

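Call:
drive_tool(
  steps=[
    [[3, 0, 6], 0],
    [[0, 0, 8], 0],
    [[0, 0, 8], 0],
    [[0, 0, 8], 0],
    [[0, 0, 6], 0],
    [[0, 0, 0], 0],
    [[0, 0, 0], 0],
  ],
)

```text
time: 32.73
tool_pos: [0.3704, 0.3075, 0.1291]
tcp_rot: [-0.001, -3.14, 0.002]
wrist_force: [0.8, 0.3, -0.8]
width: 0.191
```

Run:
```python
from h import *
p,M,s=tool(); print(p.round(4),s['wrist_force'],s['torque'])
snap("s17","scene",(420,320,500,380),10);snap("t17","top",(90,230,210,320),6.5)
```

```text
[0.3704 0.3075 0.1291] [ 0.797104    0.28252651 -0.82068151] [ 0.07293513 -0.01666631 -0.0328253 ]
```

View pics/s17.png

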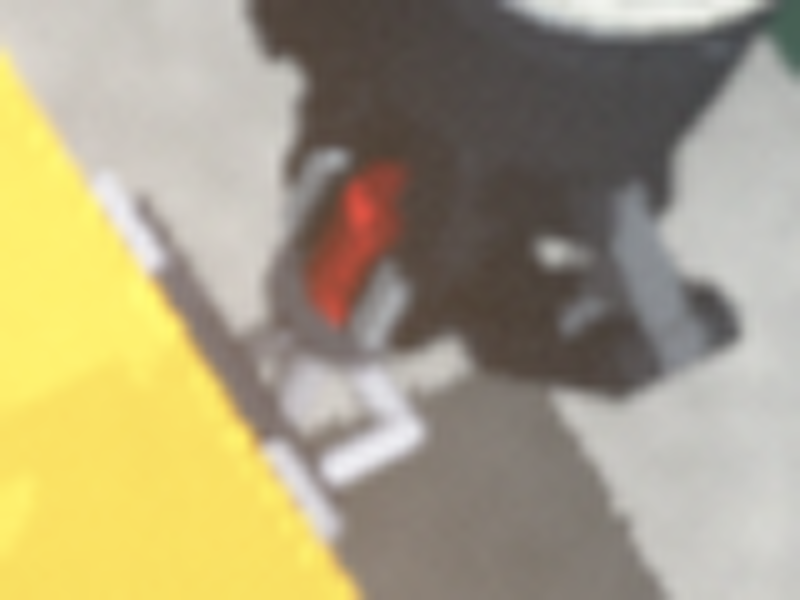

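Call:
drive_tool(
  steps=[
    [[0, 0, 8], 0],
    [[0, 0, 10], 0],
    [[0, 0, 10], 0],
    [[0, 0, 10], 0],
    [[0, 0, 8], 0],
    [[0, 0, 4], 0],
    [[0, 0, 0], 0],
    [[0, 0, 0], 0],
  ],
)

```text
time: 33.5
tool_pos: [0.3707, 0.3078, 0.0796]
tcp_rot: [-0.001, -3.141, 0.001]
wrist_force: [-0.0, 0.3, -1.3]
width: 0.192
```

Run:
```python
from h import *
p,M,s=tool(); print(p.round(4),s['wrist_force'],s['torque'])
snap("s18","scene",(420,320,500,380),10)
```

```text
[0.3707 0.3078 0.0796] [-0.04215844  0.34429102 -1.32924505] [-0.01050286 -0.00214981  0.02651054]
```

View pics/s18.png

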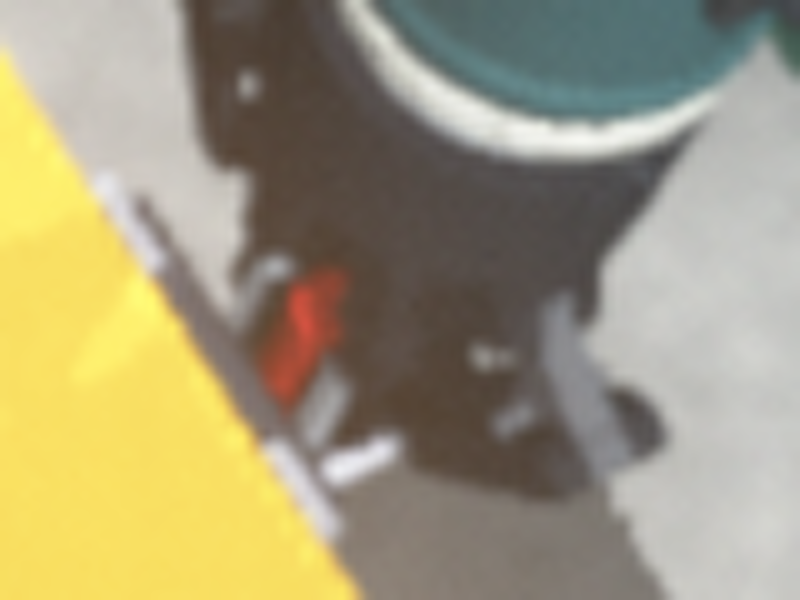

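Call:
drive_tool(
  steps=[
    [[0, 0, 4], 0],
    [[0, 0, 3], 0],
    [[0, 0, 0], 0],
    [[0, 0, 0], 0],
  ],
)

```text
time: 33.88
tool_pos: [0.3708, 0.3078, 0.0729]
tcp_rot: [-0.001, -3.141, 0.0]
wrist_force: [0.0, 0.2, -1.8]
width: 0.195
```

Call:
drive_tool(
  steps=[
    [[0, 0, 1.5], 0],
    [[0, 0, 0], 0],
    [[0, 0, 0], 0],
  ],
)

```text
time: 34.13
tool_pos: [0.3709, 0.3079, 0.0716]
tcp_rot: [0.001, 3.142, -0.0]
wrist_force: [0.3, 0.2, -0.5]
width: 0.195
```

Call:
drive_tool(
  steps=[
    [[0, 0, 0], 0],
    [[0, 0, 0], 0],
    [[0, 0, 0], 0],
    [[0, 0, 0], 0],
  ],
  jaw=0.5,
)

```text
time: 34.47
tool_pos: [0.3711, 0.308, 0.0718]
tcp_rot: [0.001, 3.141, 0.0]
wrist_force: [-0.2, -0.5, -0.4]
width: 0.5
```

Call:
drive_tool(
  steps=[
    [[0, 0, -8], 0],
    [[0, 0, -20], 0],
    [[0, 0, -35], 0],
    [[0, 0, -40], 0],
    [[0, 0, -40], 0],
    [[0, 35, -10], 0],
    [[0, 38, 0], 0],
    [[0, 38, 0], 0],
  ],
)

```text
time: 35.13
tool_pos: [0.3721, 0.4208, 0.2282]
tcp_rot: [0.003, 3.137, 0.007]
wrist_force: [1.4, -0.9, -0.2]
width: 0.5
```

Call:
drive_tool(
  steps=[
    [[0, 38, 0], 0],
    [[10, 38, 0], 0],
    [[10, 38, 0], 0],
    [[10, 38, 0], 0],
    [[0, 0, 0], 0],
    [[0, 0, 0], 0],
  ],
)

```text
time: 35.63
tool_pos: [0.34, 0.5726, 0.2244]
tcp_rot: [0.004, -3.141, 0.001]
wrist_force: [-0.6, 0.3, 0.2]
width: 0.503
```

Run:
```python
from h import *
p,M,s=tool(); print(p.round(4),s['wrist_force'])
snap("s19","scene",(420,300,500,360),10);snap("t19","top",(90,230,210,320),6.5);snap("s19f","scene")
```

```text
[0.34   0.5726 0.2244] [-0.59253915  0.26010038  0.20978465]
```

View pics/s19.png

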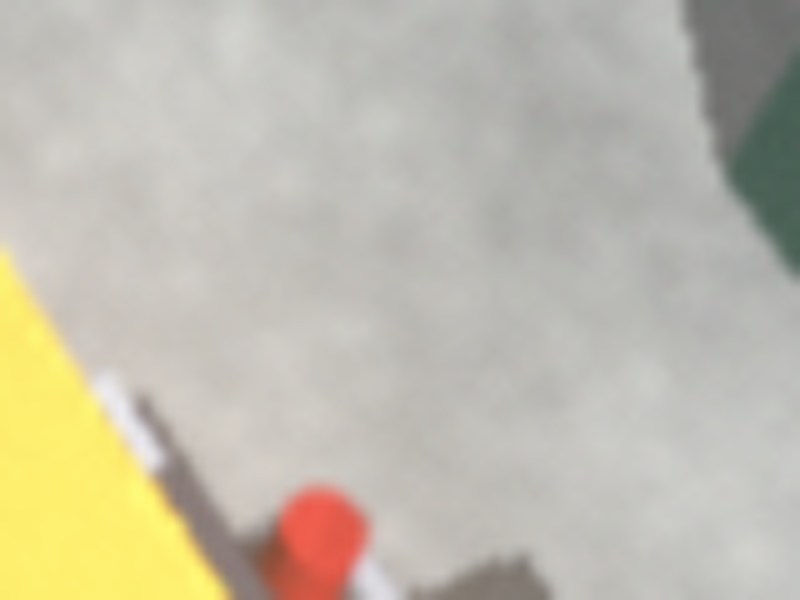

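View pics/t19.png

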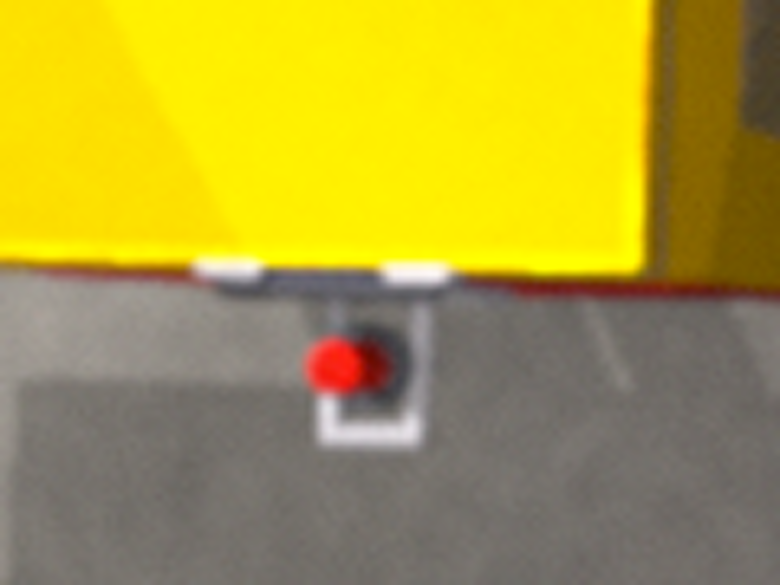

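View pics/s19f.png

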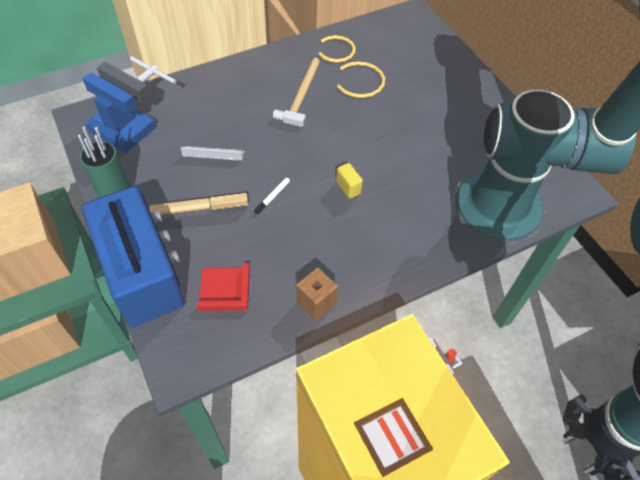

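Run:
```python
from h import *
print(tri((451.7,352.0),(141.3,285.7)))
print("collar", at("top",np.array((376,362))/6.5+[89.5,229.5],.062))
snap("s20","scene",(400,320,480,380),10)
```

```text
(array([0.3734, 0.3064, 0.1031]), 0.0017)
collar [0.3737 0.3058 0.062 ]
```

View pics/s20.png

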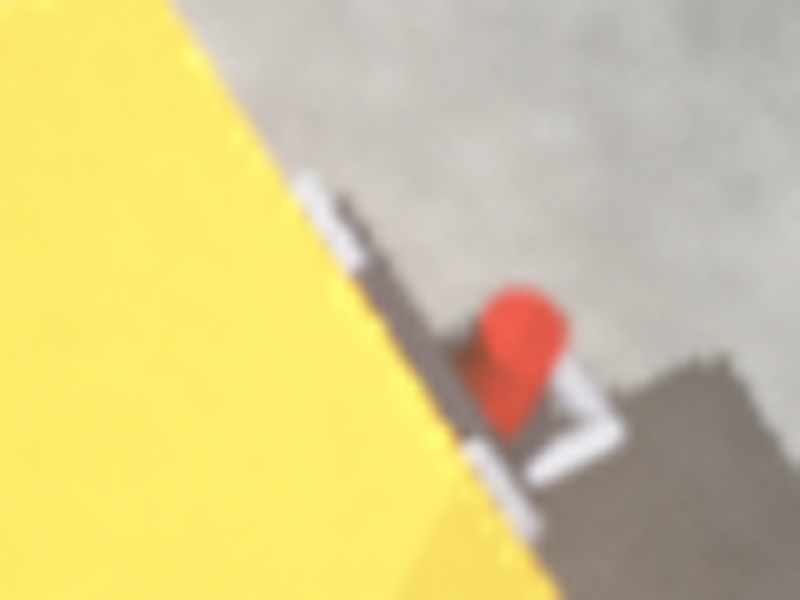

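```bash
python3 -c "
from workcell import bot
print(bot.read_state()['joint_vel'].round(3)); print(bot.finish_job())"
```

```text
[-0.008 -0.006  0.003  0.001 -0.003  0.001]
the job is handed in; nothing more can be done
None
```

The table is cleared, the hasp is closed and pinned, and the job was handed in at about 36 s of the 210 s. The interface gives no verdict.

- **Cans:** Only three were present: blue, orange and red. I put each one through the flap. The last pictures show none left on the table and the flap level (shut). I could not see inside the locker, so I did not confirm how the cans rest.
- **Hasp:** I swung it down over the staple and pressed it against the front until the wrist force reached about 20 N. The pictures show it lying flat.
- **Pin:** It hangs upright in the staple's loop.
  - The top of its grip is at z = 0.103 m (0.102 m expected).
  - Its axis is about 1 to 2 mm from my estimate of the loop centre (0.372, 0.307).
- **Bystanders:** The brush, square, tape, marker and offcut are where they started.
- **Arm:** It was clear of everything and at rest when I handed in.

One disagreement: before insertion, the scene camera placed the held pin about 3 mm from where the arm's own position did. It still went in without any contact force.

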